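Put the battery packs on charge

TASK

Put the loose battery packs on charge: clear any small parts that lie on the charging dock's sill into the orange tray, then slide each loose pack, front end first, into a bay that is still free, until it is fully home and the spring catch has clicked behind it. Leave the pack that is already charging in its bay. When all packs are in, gently lower the dock's white lid until it is fully shut, without letting it slam, and leave everything else on the bench alone.

Things in the scene. Friction and masses are not known exactly. Their poses are not given: they have to be found in the camera images.
- dock: fixed grey charging dock, four bays. Origin: bench level, middle of the line of bay mouths; +x into the bays, y left, z up. Floor plate 6 mm thick, 312 mm wide; x = -80 to 0 mm is the open sill. From x = 0 dividers 46 mm high, channels 67 mm wide; lips 20.5 mm above the bench leave 50 mm between them: packs go in only by sliding along +x. Slick. Stop at x = 131 mm (housing 54 mm high).
- lid (a joint): hinge of the dock's white lid, rad: 0 shut, grows as it opens (1.57 upright). Hinge line along dock y at dock x = 185, z = 88 mm; the lid reaches 150 mm from it (163 at the black finger lip amid the edge), 316 mm wide, plate 5 mm above the hinge line, 26 mm skirts below. Friction (0.35 N m) holds it where left: swing it all the way with a few N on its outer face near the edge.
- lid_edge (a point): middle of the lid's free front edge, on its outer (upper) face, 150 mm from the hinge line.
- tray: fixed orange open tray for small parts, 100 (x) x 130 (y) mm, 28 mm high, walls and floor 4 mm. Origin: middle of its underside.
- spark_plug: spark plug lying on the dock's sill, or absent; 53 mm long along its own y, 21 mm thick; 20 mm hexagon at y = +10 to +26 mm, 20 mm round collar at y = +3 to +10 mm, 12 mm ceramic at y = -18 to +3 mm. Origin: under its middle. 0.05 kg.
- stud_bolt: black flange bolt standing on its head on the dock's sill, or absent; head 20 mm across and 8 mm high, shank 12 mm thick up to z = 35 mm. Origin: middle of its underside, z along the shank. 0.04 kg.
- oil_filter: black oil filter, 68 mm diameter, 90 mm high, standing on the bench to the left; a bystander. Origin: middle of its underside.
- tape_roll: roll of black tape, 68 mm diameter, 19 mm high, on the bench to the right; a bystander. Origin: middle of its underside.
- bay1 (a point): home point of bay 1, counted from the left: where a pack's origin lies when fully home against the stop (dock x = 89 mm, y = +108 mm, z = 6 mm); axes as the dock's. A pack behind the catch has about 2 mm of play towards -x.
- catch1 (a joint): spring catch of bay 1: steel leaf 43 mm long with a red tip on the left divider, leaning into the channel. rad: 0 at rest, grows as it is pushed aside. The pack's body pushes it to about 0.15 (2 to 5 N along the slide); it springs back to 0 behind the body's rear end when the pack is home and holds it there.
- bay2 (a point): home point of bay 2, counted from the left: where a pack's origin lies when fully home against the stop (dock x = 89 mm, y = +36 mm, z = 6 mm); axes as the dock's. A pack behind the catch has about 2 mm of play towards -x.
- catch2 (a joint): spring catch of bay 2: steel leaf 43 mm long with a red tip on the left divider, leaning into the channel. rad: 0 at rest, grows as it is pushed aside. The pack's body pushes it to about 0.15 (2 to 5 N along the slide); it springs back to 0 behind the body's rear end when the pack is home and holds it there.
- bay3 (a point): home point of bay 3, counted from the left: where a pack's origin lies when fully home against the stop (dock x = 89 mm, y = -36 mm, z = 6 mm); axes as the dock's. A pack behind the catch has about 2 mm of play towards -x.
- catch3 (a joint): spring catch of bay 3: steel leaf 43 mm long with a red tip on the left divider, leaning into the channel. rad: 0 at rest, grows as it is pushed aside. The pack's body pushes it to about 0.15 (2 to 5 N along the slide); it springs back to 0 behind the body's rear end when the pack is home and holds it there.
- bay4 (a point): home point of bay 4, counted from the left: where a pack's origin lies when fully home against the stop (dock x = 89 mm, y = -108 mm, z = 6 mm); axes as the dock's. A pack behind the catch has about 2 mm of play towards -x.
- catch4 (a joint): spring catch of bay 4: steel leaf 43 mm long with a red tip on the left divider, leaning into the channel. rad: 0 at rest, grows as it is pushed aside. The pack's body pushes it to about 0.15 (2 to 5 N along the slide); it springs back to 0 behind the body's rear end when the pack is home and holds it there.
- pack_a: battery pack, loose or absent. Origin mid underside, z up, x to its front end (brass strip on top; goes into the dock first). Black foot 84 (x) x 64 (y) x 12 mm, front corners rounded; grey body 84 x 40 mm, z = 12 to 45 mm, rounded likewise; cream grip rib 44 (x) x 20 (y) mm, z = 45 to 75 mm: take it there, fingers closing along y. 0.4 kg.
- pack_b: battery pack, loose or absent. Origin mid underside, z up, x to its front end (brass strip on top; goes into the dock first). Black foot 84 (x) x 64 (y) x 12 mm, front corners rounded; grey body 84 x 40 mm, z = 12 to 45 mm, rounded likewise; cream grip rib 44 (x) x 20 (y) mm, z = 45 to 75 mm: take it there, fingers closing along y. 0.4 kg.
- pack_c: battery pack, loose or absent. Origin mid underside, z up, x to its front end (brass strip on top; goes into the dock first). Black foot 84 (x) x 64 (y) x 12 mm, front corners rounded; grey body 84 x 40 mm, z = 12 to 45 mm, rounded likewise; cream grip rib 44 (x) x 20 (y) mm, z = 45 to 75 mm: take it there, fingers closing along y. 0.4 kg.
- bay1_pack: battery pack of the same kind already clicked into bay 1 at the start, or absent (just one of the four bays is taken at the start).
- bay2_pack: battery pack of the same kind already clicked into bay 2 at the start, or absent (just one of the four bays is taken at the start).
- bay3_pack: battery pack of the same kind already clicked into bay 3 at the start, or absent (just one of the four bays is taken at the start).
- bay4_pack: battery pack of the same kind already clicked into bay 4 at the start, or absent (just one of the four bays is taken at the start).

How it is judged (in metres and radians):
On the way, in this order (a step that is already met when the one before it is completed fails the run):
1. every loose pack is home in a bay with the catch sprung back behind it (((x of pack_a in the frame of bay1 between -0.006 and 0.004 m and y of pack_a in the frame of bay1 between -0.005 and 0.005 m and z of pack_a in the frame of bay1 below 0.006 m and value of joint catch1 below 0.05 rad) or (x of pack_a in the frame of bay2 between -0.006 and 0.004 m and y of pack_a in the frame of bay2 between -0.005 and 0.005 m and z of pack_a in the frame of bay2 below 0.006 m and value of joint catch2 below 0.05 rad) or (x of pack_a in the frame of bay3 between -0.006 and 0.004 m and y of pack_a in the frame of bay3 between -0.005 and 0.005 m and z of pack_a in the frame of bay3 below 0.006 m and value of joint catch3 below 0.05 rad) or (x of pack_a in the frame of bay4 between -0.006 and 0.004 m and y of pack_a in the frame of bay4 between -0.005 and 0.005 m and z of pack_a in the frame of bay4 below 0.006 m and value of joint catch4 below 0.05 rad)) and x of dock in the frame of pack_a below 0 m and ((x of pack_b in the frame of bay1 between -0.006 and 0.004 m and y of pack_b in the frame of bay1 between -0.005 and 0.005 m and z of pack_b in the frame of bay1 below 0.006 m and value of joint catch1 below 0.05 rad) or (x of pack_b in the frame of bay2 between -0.006 and 0.004 m and y of pack_b in the frame of bay2 between -0.005 and 0.005 m and z of pack_b in the frame of bay2 below 0.006 m and value of joint catch2 below 0.05 rad) or (x of pack_b in the frame of bay3 between -0.006 and 0.004 m and y of pack_b in the frame of bay3 between -0.005 and 0.005 m and z of pack_b in the frame of bay3 below 0.006 m and value of joint catch3 below 0.05 rad) or (x of pack_b in the frame of bay4 between -0.006 and 0.004 m and y of pack_b in the frame of bay4 between -0.005 and 0.005 m and z of pack_b in the frame of bay4 below 0.006 m and value of joint catch4 below 0.05 rad)) and x of dock in the frame of pack_b below 0 m and ((x of pack_c in the frame of bay1 between -0.006 and 0.004 m and y of pack_c in the frame of bay1 between -0.005 and 0.005 m and z of pack_c in the frame of bay1 below 0.006 m and value of joint catch1 below 0.05 rad) or (x of pack_c in the frame of bay2 between -0.006 and 0.004 m and y of pack_c in the frame of bay2 between -0.005 and 0.005 m and z of pack_c in the frame of bay2 below 0.006 m and value of joint catch2 below 0.05 rad) or (x of pack_c in the frame of bay3 between -0.006 and 0.004 m and y of pack_c in the frame of bay3 between -0.005 and 0.005 m and z of pack_c in the frame of bay3 below 0.006 m and value of joint catch3 below 0.05 rad) or (x of pack_c in the frame of bay4 between -0.006 and 0.004 m and y of pack_c in the frame of bay4 between -0.005 and 0.005 m and z of pack_c in the frame of bay4 below 0.006 m and value of joint catch4 below 0.05 rad)) and x of dock in the frame of pack_c below 0 m), for 0.2 s.
2. the lid is shut (value of joint lid below 0.06 rad), for 0.2 s.
At the end, for the whole second after the job is handed in: Each loose pack is in a bay, within 6 mm of home along and 5 mm across, its catch at rest (< 0.05 rad); the pack charging at the start still home; spark plug and bolt, if present, at rest in the tray; lid under 0.06 rad; all released and at rest (all of step 1 and x of bay1_pack in the frame of bay1 between -0.006 and 0.004 m and y of bay1_pack in the frame of bay1 between -0.005 and 0.005 m and z of bay1_pack in the frame of bay1 below 0.006 m and value of joint each of catch1, catch2, catch3, catch4 below 0.05 rad and x of bay2_pack in the frame of bay2 between -0.006 and 0.004 m and y of bay2_pack in the frame of bay2 between -0.005 and 0.005 m and z of bay2_pack in the frame of bay2 below 0.006 m and x of bay3_pack in the frame of bay3 between -0.006 and 0.004 m and y of bay3_pack in the frame of bay3 between -0.005 and 0.005 m and z of bay3_pack in the frame of bay3 below 0.006 m and x of bay4_pack in the frame of bay4 between -0.006 and 0.004 m and y of bay4_pack in the frame of bay4 between -0.005 and 0.005 m and z of bay4_pack in the frame of bay4 below 0.006 m and x of spark_plug in the frame of tray between -0.05 and 0.05 m and y of spark_plug in the frame of tray between -0.065 and 0.065 m and height (world z) of each of spark_plug, stud_bolt below 0.05 m and linear speed of each of spark_plug, stud_bolt below 0.03 m/s and x of stud_bolt in the frame of tray between -0.05 and 0.05 m and y of stud_bolt in the frame of tray between -0.065 and 0.065 m and linear speed of each of pack_a, pack_b, pack_c below 0.02 m/s and value of joint lid below 0.06 rad); the robot touches nothing.
It fails at once if the lid is slammed (faster than 3 rad/s) (velocity of joint lid below -3 rad/s).
It fails at once if the oil filter or the tape roll is shifted by more than 40 mm (distance of any of oil_filter, tape_roll from where it was at the start of the episode above 0.04 m).
Of bay1_pack, bay2_pack, bay3_pack, bay4_pack only 1 to 1 are there at a start; the rules pass over those that are not, and their reading is None.
Of spark_plug, stud_bolt only 1 to 2 are there at a start; the rules pass over those that are not, and their reading is None.
Of pack_a, pack_b, pack_c only 2 to 3 are there at a start; the rules pass over those that are not, and their reading is None.
At some moment in a run one of pack_a, pack_b, pack_c may be knocked a few centimetres aside while the robot is not near it.
Once in a run the grip may slacken for a moment while it holds something.
It also fails if it takes over 210 s, if anything falls off the work surface, if the arm or the gripper's body presses on something with over 40 N, if the wrist force passes 120 N, or if a joint passes its speed limit or range.

ROBOT

A 6-joint arm with a two-finger parallel gripper is mounted at the origin on a cart in front of the work surface, level with it; the furniture and walls round the work are solid. World frame = base frame: x ahead of the robot, y to its left, z up, the work surface at z = 0. Lengths are in m, angles in degrees, forces in N, time in s.
With the tool pointing down it reaches from about 0.375 to 0.9 m from the base axis. Payload 3.1 kg.
Tool frame: the origin (TCP) lies on the centre line of the jaws, within the pads' length; the fingertips stand 17 mm ahead of it and the grasp point (between the pads) lies 2 mm behind it; y points along the fingers, x is the direction in which the jaws open and shut, and the axes are right-handed (so a half turn about y gives the same grasp; the last joint's range is limited). The gripper opens to 87 mm and grips with 3 to 60 N. Pads are 19 mm wide; open, the fingers measure 117 mm over their backs; the gripper's body (75 mm by 190 mm) begins 51 mm behind the grasp point.
Start: joints at [-82.936, 30.224, 82.088, -0, 67.689, -10.227], TCP at [0.186, -0.597, 0.24] pointing down, gripper open.
Joint ranges: [-176.69, 176.69], [-43.24, 126.21], [12.49, 139.97], [-82, 262], [0, 151.66], [-163.58, 163.58]. Speed limits (degrees/s): [159.86, 159.86, 180, 180, 180, 180].

INTERFACE

Orientations are given as a 3x3 rotation matrix whose columns are the frame's x, y, z axes.
In Python, from rig import read_state, capture, camera_info, hand_in, trace, tip_of gives the robot as it stands.
- The arm moves only by the tool jog_arm, never from a script. Its argument "steps" is a list of rows, each an object with "fingers": the opening in per cent of the stroke, from 0 (shut) to 100 (fully open); "delta_pos": the shift along the world's x, y, z in mm, a list of three; "turn": the turn about the world's z in degrees. A call has 1 to 20 rows; each row is the pose to reach, as a shift and turn from the pose commanded when the call began; what a row does not reach only later rows make up. A row lasts 1/12 s, in which the tool goes at most 41.7 mm and 7.16 degrees, less where a joint would pass 70% of its speed; a pose out of reach is approached as far as the arm can. A call with a gripper value outside its range is refused whole. The fingers move at their own pace and stop on an object; the grip force is fixed at half the most. Time passes only in rows, so rows that repeat a pose let the fingers close. It gives the time, the measured TCP pose, the force and the opening at its end, in the units of the state.
- read_state(): the state, without advancing time (a new reading comes with each control period).
- capture(name): name is "scene" or "side" or "wrist"; returns the picture (400x640x3 uint8, red, green, blue); there is no depth.
- camera_info(name): a dict with "fov_y" (degrees; the focal length in pixels is half the picture's height over the tangent of half this angle, whatever the lens; pixels are square), "cx", "cy" (the principal point, pixels), "k1" (the pictures are not rectified: a ray, as slopes to the right and down, at radius r is drawn at 1 + k1 r^2 times it, then the intrinsics apply), "view" (4x4, takes a point from world to camera coordinates); the wrist camera has in their place "tool_from_camera" (4x4, takes a point from camera to tool coordinates, whose origin is the TCP and whose axes are the tool frame's). Camera axes: x right, y down, z forward; pixel columns grow to the right and rows downward; lengths in m; the calibration is good to about 2 mm. A picture is of the moment at which its call begins: read the wrist's pose just before it. camera_info takes no time and is no camera call.
- hand_in(): hands the job in, once; it reports no verdict.
Trained networks look in the newest picture that a camera, given by its name, has taken for a name from the list of things; names that differ only in an ending like _2 or _b are one class to them, and where a whole thing is asked for, a point or a joint stands for the part that bears it (a point fixed in the world has none). Each returns a list of dicts, best first, with "confidence" (0 to 1); they miss things now and then, are a little off and sometimes report something else, mostly with a low value. They report only what shows in the picture. A call takes as long as a camera call.
- trace(target, camera): "mask" (400x640 bool, what is visible of it).
- tip_of(target, camera): "position" ([x, y, z] in m, in world coordinates, good to about 4 mm: a listed point, or the origin of a listed thing).
The state is a dict: "time_s": time; "joint_positions": joint angles; "qvel": joint speeds; "tau": joint torques, N m; "position": TCP position; "tcp_rot": TCP orientation; "force": force on the tool from outside, world axes, zero at the start; "moment": the same for the moment, N m; "opening": opening from 0.0 (shut) to 1.0 (fully open).
Only numpy, scipy, OpenCV 4.12 (cv2) and the standard library are available. Lean on these libraries where they do the work, as an engineer would, in place of code of your own. Each camera call takes 0.05 s, during which the arm holds its last target.

## Working session

There is one attempt and no reset: what is moved stays moved. The work goes in short steps, Python scripts to look and compute and a tool call to move; the robot and the scene stay as the last step left them, time stands still between calls to the robot, and variables do not carry over. Pictures are saved under pics/ and viewed, and the job is handed in when it is done.

Besides the shell and the picture viewer there is one more tool, called after "Request:" as a command line: name --argument value ..., lists and objects as JSON in quotes. jog_arm: Moves the arm, as the interface text tells. Its arguments: {"type":"object","properties":{"steps":{"type":"array","items":{"type":"object","properties":{"fingers":{"type":"number"},"delta_pos":{"type":"array","items":{"type":"number"}},"turn":{"type":"number"}}}}},"required":["steps"]}

```bash
mkdir -p pics; ls
cat > h.py <<'E'
import numpy as np, cv2
from rig import *
def save(im,n): cv2.imwrite('pics/'+n+'.png', cv2.cvtColor(im,cv2.COLOR_RGB2BGR))
E
python3 - <<'E'
from h import *
s=read_state(); print(s['time_s'],s['position'],s['tcp_rot'],s['opening'],s['force'])
for c in ['scene','side']:
    save(capture(c),c+'0'); print(c,camera_info(c))
print(camera_info('wrist'))
E
```

```text
pics
0.0 [ 0.18571176 -0.59603896  0.23856788] [[ 2.97193063e-01 -2.71414204e-04  9.54817370e-01]
 [-9.54814964e-01  2.17815171e-03  2.97192933e-01]
 [-2.16039947e-03 -9.99997591e-01  3.88181235e-04]] 1.0019982133833754 [0.4734945  0.22522225 0.51187216]
scene {'fov_y': 42.6172173637591, 'cx': 327.67963801927937, 'cy': 203.0653109223979, 'k1': -0.17068751375656901, 'view': array([[ 0.90272833, -0.42992181,  0.01577369, -0.4920296 ],
       [-0.24192312, -0.5376138 , -0.80774044,  0.22140248],
       [ 0.35574538,  0.72535415, -0.58932722,  1.39765566],
       [ 0.        ,  0.        ,  0.        ,  1.        ]])}
side {'fov_y': 43.6469877135713, 'cx': 317.8941362906759, 'cy': 193.9709662911174, 'k1': 0.05574462412286984, 'view': array([[-0.99877039, -0.04950662, -0.00260779,  0.57840952],
       [-0.02981509,  0.641866  , -0.76623697,  0.05574515],
       [ 0.03960765, -0.76521705, -0.6425528 ,  1.44786546],
       [ 0.        ,  0.        ,  0.        ,  1.        ]])}
{'fov_y': 58.90026052936031, 'cx': 323.8003139746944, 'cy': 203.07542099216394, 'k1': -0.06600246395609105, 'tool_from_camera': array([[ 9.99998884e-01,  2.25998559e-04, -1.47661318e-03,
         8.84710349e-04],
       [ 1.48038811e-03, -2.82131657e-01,  9.59374555e-01,
        -1.45473428e-01],
       [-1.99782056e-04, -9.59375670e-01, -2.82131677e-01,
         7.65251962e-02],
       [ 0.00000000e+00,  0.00000000e+00,  0.00000000e+00,
         1.00000000e+00]])}
```

View pics/scene0.png

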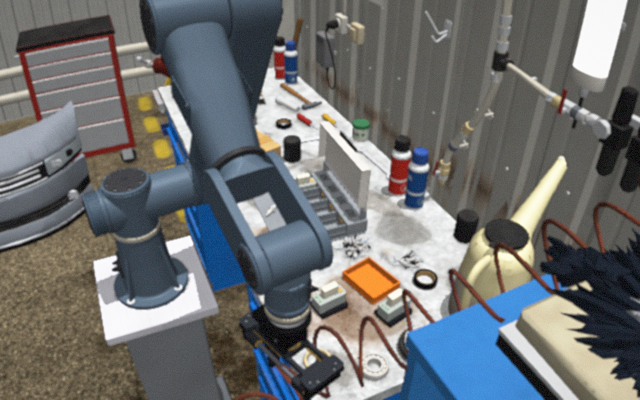

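View pics/side0.png

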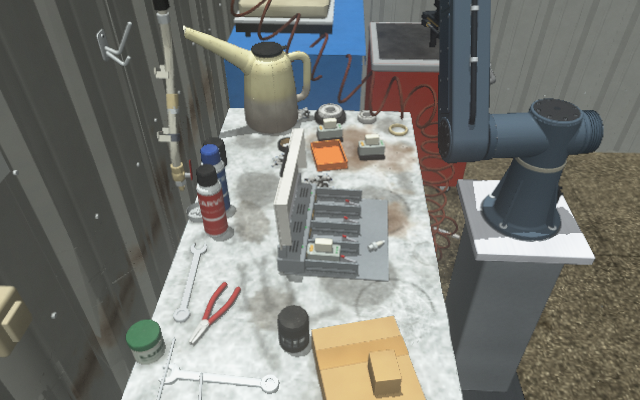

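Run:
```python
from h import *
for c in ['scene','side']:
  for t in ['dock','lid','tray','spark_plug','stud_bolt','oil_filter','tape_roll','pack_a','bay1','bay2','bay3','bay4','bay1_pack','lid_edge']:
    try:
        print(c,t,[(round(d['confidence'],2),np.round(d['position'],3).tolist()) for d in tip_of(t,c)])
    except Exception as e: print(c,t,e)
print(read_state()['time_s'])
```

```text
scene dock [(0.65, [0.459, 0.11, -0.005])]
scene lid it knows: bay, bay1_pack, bay2_pack, bay3_pack, bay4_pack, dock, lid_edge, oil_filter, pack, spark_plug, stud_bolt, tape_roll, tray
scene tray [(0.61, [0.56, -0.253, 0.002])]
scene spark_plug [(0.54, [0.417, 0.162, 0.003])]
scene stud_bolt []
scene oil_filter [(0.56, [0.614, 0.446, -0.001])]
scene tape_roll [(0.81, [0.695, -0.311, 0.002])]
scene pack_a [(0.93, [0.552, -0.376, -0.002]), (0.85, [0.417, -0.278, -0.0])]
scene bay1 [(0.95, [0.555, 0.212, 0.009]), (0.72, [0.551, 0.072, 0.009]), (0.68, [0.557, 0.142, 0.003]), (0.68, [0.55, -0.003, 0.006]), (0.44, [0.417, -0.279, -0.002])]
scene bay2 [(0.95, [0.555, 0.212, 0.009]), (0.72, [0.551, 0.072, 0.009]), (0.68, [0.557, 0.142, 0.003]), (0.68, [0.55, -0.003, 0.006]), (0.44, [0.417, -0.279, -0.002])]
scene bay3 [(0.95, [0.555, 0.212, 0.009]), (0.72, [0.551, 0.072, 0.009]), (0.68, [0.557, 0.142, 0.003]), (0.68, [0.55, -0.003, 0.006]), (0.44, [0.417, -0.279, -0.002])]
scene bay4 [(0.95, [0.555, 0.212, 0.009]), (0.72, [0.551, 0.072, 0.009]), (0.68, [0.557, 0.142, 0.003]), (0.68, [0.55, -
[... 530 characters left out ...]
 [(0.58, [0.7, -0.313, 0.003])]
side pack_a [(0.92, [0.557, -0.374, -0.002]), (0.83, [0.417, -0.278, -0.0])]
side bay1 [(0.84, [0.554, 0.144, 0.005]), (0.79, [0.55, 0.07, 0.01]), (0.71, [0.547, -0.0, 0.007]), (0.69, [0.554, 0.213, 0.006])]
side bay2 [(0.84, [0.554, 0.144, 0.005]), (0.79, [0.55, 0.07, 0.01]), (0.71, [0.547, -0.0, 0.007]), (0.69, [0.554, 0.213, 0.006])]
side bay3 [(0.84, [0.554, 0.144, 0.005]), (0.79, [0.55, 0.07, 0.01]), (0.71, [0.547, -0.0, 0.007]), (0.69, [0.554, 0.213, 0.006])]
side bay4 [(0.84, [0.554, 0.144, 0.005]), (0.79, [0.55, 0.07, 0.01]), (0.71, [0.547, -0.0, 0.007]), (0.69, [0.554, 0.213, 0.006])]
side bay1_pack []
side lid_edge [(0.64, [0.656, 0.102, 0.234])]
1.4
```

Scene shows the lid upright and two loose packs near the tray. The side view shows bay 1 taken, and the plug on the sill at about (376,245). Zooming in.

Run:
```python
from h import *
a=cv2.imread('pics/side0.png')
cv2.imwrite('pics/z1.png',cv2.resize(a[175:290,265:405],None,fx=5,fy=5,interpolation=cv2.INTER_CUBIC))
cv2.imwrite('pics/z2.png',cv2.resize(a[95:190,270:410],None,fx=5,fy=5,interpolation=cv2.INTER_CUBIC))
```

```text
(no output)
```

View pics/z1.png

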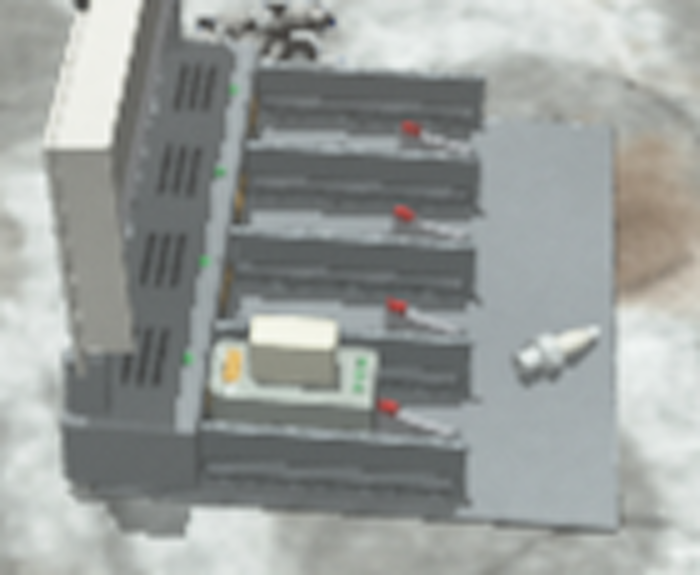

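View pics/z2.png

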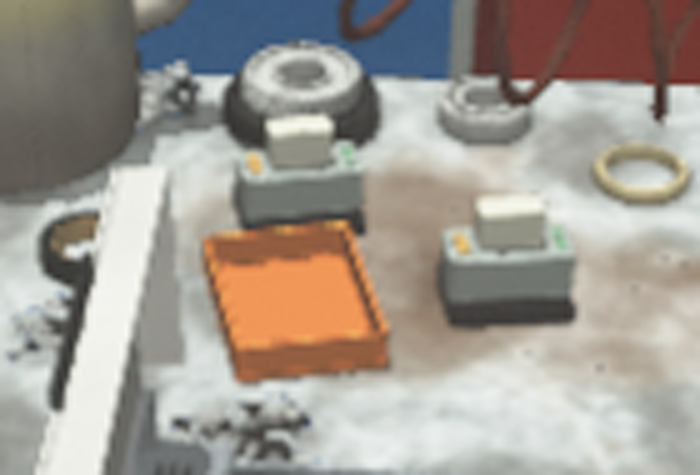

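Request:
jog_arm --steps '[{"delta_pos":[270,300,60],"turn":80,"fingers":100},{"delta_pos":[270,300,60],"turn":80,"fingers":100},{"delta_pos":[270,300,60],"turn":80,"fingers":100},{"delta_pos":[270,300,60],"turn":80,"fingers":100},{"delta_pos":[270,300,60],"turn":80,"fingers":100},{"delta_pos":[270,300,60],"turn":80,"fingers":100},{"delta_pos":[270,300,60],"turn":163,"fingers":100},{"delta_pos":[270,300,60],"turn":163,"fingers":100},{"delta_pos":[270,300,60],"turn":163,"fingers":100},{"delta_pos":[270,300,60],"turn":163,"fingers":100},{"delta_pos":[270,300,60],"turn":163,"fingers":100},{"delta_pos":[270,300,60],"turn":163,"fingers":100},{"delta_pos":[270,300,60],"turn":163,"fingers":100},{"delta_pos":[270,300,60],"turn":163,"fingers":100},{"delta_pos":[270,300,60],"turn":163,"fingers":100},{"delta_pos":[270,300,60],"turn":163,"fingers":100},{"delta_pos":[270,300,60],"turn":163,"fingers":100},{"delta_pos":[270,300,60],"turn":163,"fingers":100},{"delta_pos":[270,300,60],"turn":163,"fingers":100},{"delta_pos":[270,300,60],"turn":163,"fingers":100}]'

```text
time_s: 3.07
position: [0.4558, -0.2967, 0.2996]
tcp_rot: [[0.327, 0.0, -0.945], [0.945, -0.0, 0.327], [-0.0, -1.0, -0.0]]
force: [1.2, 0.1, -0.8]
opening: 1.002
```

Request:
jog_arm --steps '[{"delta_pos":[0,0,0],"turn":27,"fingers":100},{"delta_pos":[0,0,0],"turn":27,"fingers":100},{"delta_pos":[0,0,0],"turn":27,"fingers":100},{"delta_pos":[0,0,0],"turn":27,"fingers":100},{"delta_pos":[0,0,0],"turn":0,"fingers":100}]'

```text
time_s: 3.48
position: [0.4558, -0.2968, 0.2997]
tcp_rot: [[-0.011, 0.0, -1.0], [1.0, -0.0, -0.011], [-0.0, -1.0, -0.0]]
force: [-0.6, 0.2, -0.6]
opening: 0.999
```

```bash
cat >> h.py <<'E'
def campose(c, s=None):
    """returns world_from_cam 4x4, info"""
    i=camera_info(c)
    if c=='wrist':
        s=s or read_state()
        T=np.eye(4);T[:3,:3]=s['tcp_rot'];T[:3,3]=s['position']
        return T@i['tool_from_camera'],i
    return np.linalg.inv(i['view']),i
def K(i):
    f=200/np.tan(np.radians(i['fov_y']/2)); return np.array([[f,0,i['cx']],[0,f,i['cy']],[0,0,1.]])
def proj(P,W,i):
    P=np.atleast_2d(P).astype(float); V=np.linalg.inv(W)
    r,_=cv2.Rodrigues(V[:3,:3]); return cv2.projectPoints(P,r,V[:3,3],K(i),np.array([i['k1'],0,0,0,0.]))[0].reshape(-1,2)
def unproj(uv,z,W,i):
    uv=np.array(uv,float).reshape(-1,1,2)
    n=cv2.undistortPoints(uv,K(i),np.array([i['k1'],0,0,0,0.])).reshape(-1,2)
    d=np.c_[n,np.ones(len(n))]@W[:3,:3].T; o=W[:3,3]
    return o+d*((z-o[2])/d[:,2])[:,None]
def tips(t,c): return [(round(d['confidence'],2),np.round(d['position'],4).tolist()) for d in tip_of(t,c)]
E
python3 - <<'E'
from h import *
save(capture('wrist'),'w1')
for t in ['pack_a','tray','tape_roll']: print(t,tips(t,'wrist'))
E
```

```text
pack_a [(0.83, [0.4179, -0.2751, -0.0032]), (0.67, [0.5587, -0.3742, 0.0024])]
tray []
tape_roll [(0.84, [0.6944, -0.3107, 0.0012]), (0.5, [0.4188, -0.2758, -0.003])]
```

View pics/w1.png

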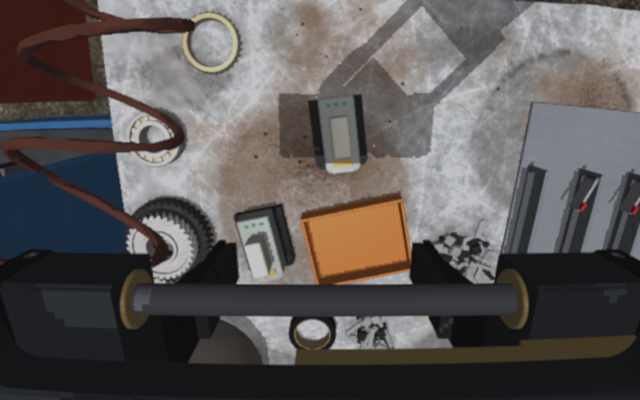

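Wrist view: pack 1 at (338,135) and pack 2 at (265,242), both with the brass end downwards (+x). The tray is at (358,240). Next, the dock sill.

Request:
jog_arm --steps '[{"delta_pos":[-36,427,0],"turn":0,"fingers":100},{"delta_pos":[-36,427,0],"turn":0,"fingers":100},{"delta_pos":[-36,427,0],"turn":0,"fingers":100},{"delta_pos":[-36,427,0],"turn":0,"fingers":100},{"delta_pos":[-36,427,0],"turn":0,"fingers":100},{"delta_pos":[-36,427,0],"turn":0,"fingers":100},{"delta_pos":[-36,427,0],"turn":0,"fingers":100},{"delta_pos":[-36,427,0],"turn":0,"fingers":100},{"delta_pos":[-36,427,0],"turn":0,"fingers":100},{"delta_pos":[-36,427,0],"turn":0,"fingers":100},{"delta_pos":[-36,427,0],"turn":0,"fingers":100},{"delta_pos":[-36,427,0],"turn":0,"fingers":100},{"delta_pos":[-36,427,0],"turn":0,"fingers":100}]'

```text
time_s: 4.77
position: [0.4197, 0.1307, 0.2997]
tcp_rot: [[-0.01, 0.0, -1.0], [1.0, -0.001, -0.01], [-0.001, -1.0, -0.0]]
force: [0.2, -0.5, -0.4]
opening: 1.001
```

Run:
```python
from h import *
save(capture('wrist'),'w2')
for t in ['spark_plug','stud_bolt','dock','bay1','bay1_pack']: print(t,tips(t,'wrist'))
m=trace('spark_plug','wrist')
W,i=campose('wrist')
for d in m[:2]:
    ys,xs=np.nonzero(d['mask']); p=unproj(np.c_[xs,ys],0.0165,W,i)
    c=p.mean(0); u,s,v=np.linalg.svd(p-c,full_matrices=False); a=v[0]
    t=(p-c)@a; b=v[1]; w=(p-c)@b
    print(d['confidence'],len(xs),c,a,t.min(),t.max())
    for lo in np.arange(t.min(),t.max(),.006):
        k=(t>=lo)&(t<lo+.006); print(round(lo,3), (p[k]@a*0+c[:2]@[0,0]).mean(), w[k].max()-w[k].min())
```

```text
spark_plug [(0.72, [0.4164, 0.1573, 0.0044])]
stud_bolt []
dock [(0.57, [0.4601, 0.1062, 0.0011])]
bay1 [(0.87, [0.545, -0.0034, 0.0026]), (0.78, [0.5533, 0.1408, 0.0094]), (0.55, [0.5482, 0.0743, -0.0001])]
bay1_pack [(0.69, [0.5536, 0.2093, 0.0031])]
0.78 427 [0.41892202 0.15654891 0.0165    ] [ 8.17333456e-01  5.76164926e-01 -2.81669662e-29] -0.02864161812205772 0.024330258277756072
-0.029 0.0 0.0063256565738749404
-0.023 0.0 0.009403226271871366
-0.017 0.0 0.010734312257969785
-0.011 0.0 0.011443576637558633
-0.005 0.0 0.01657778241330864
0.001 0.0 0.018993636274969833
0.007 0.0 0.018663028441681856
0.013 0.0 0.011660790369527222
0.019 0.0 0.009910378337947695
0.67 1807 [0.54599271 0.21340838 0.0165    ] [ 9.95666664e-01  9.29940568e-02 -7.61647565e-28] -0.03695355011538968 0.037035583592841606
-0.037 0.0 0.03924250522769197
-0.031 0.0 0.04069390210814205
-0.025 0.0 0.044752706397136445
-0.019 0.0 0.0516208929951521
-0.013 0.0 0.05320735047658678
-0.007 0.0 0.05329948942635752
-0.001 0.0 0.052244398134520684
0.005 0.0 0.05110226281028887
0.011 0.0 0.051296781104485774
0.017 0.0 0.05283958454209206
0.023 0.0 0.051689959619657465
0.029 0.0 0.05173647488498864
0.035 0.0 0.01775320305789444
```

View pics/w2.png

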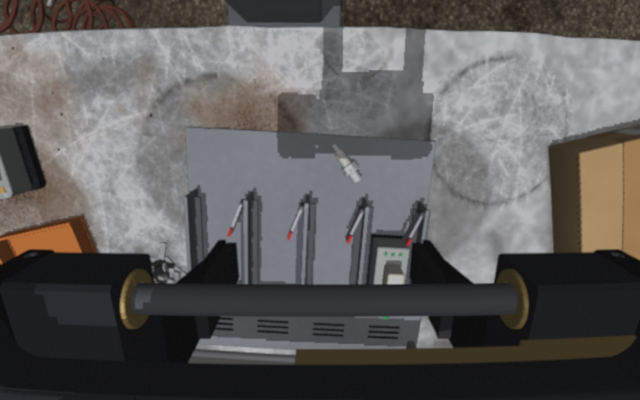

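Run:
```python
from h import *
a=cv2.imread('pics/w2.png')
cv2.imwrite('pics/z3.png',cv2.resize(a[120:250,180:340],None,fx=5,fy=4.6,interpolation=cv2.INTER_CUBIC))
cv2.imwrite('pics/z4.png',cv2.resize(a[120:250,300:460],None,fx=5,fy=4.6,interpolation=cv2.INTER_CUBIC))
```

```text
(no output)
```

View pics/z3.png

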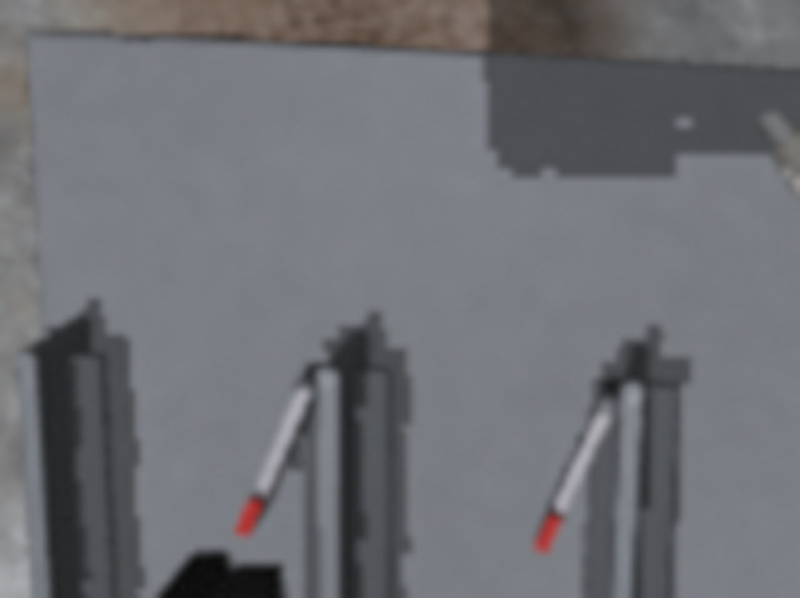

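View pics/z4.png

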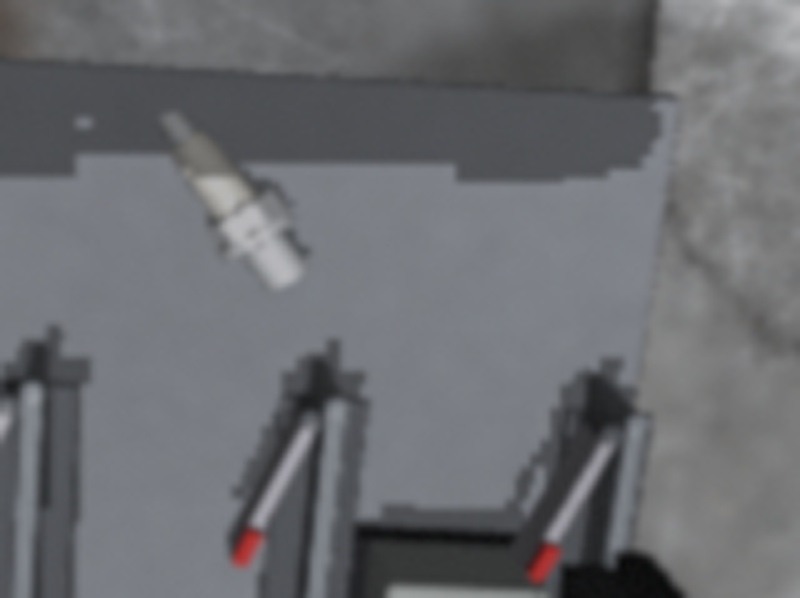

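Run:
```python
from h import *
W,i=campose('wrist')
p=unproj([[186.4,127.6],[435,141.7]],.006,W,i); print(p,np.linalg.norm(p[1]-p[0]))
d=p[1]-p[0]; yaw=np.arctan2(-d[0],d[1]); print(np.degrees(yaw))
ex=np.array([np.cos(yaw),np.sin(yaw)]); print('dock origin',p[:,:2].mean(0)+.08*ex)
```

```text
[[ 0.37486868 -0.04054085  0.006     ]
 [ 0.39115748  0.26648715  0.006     ]] 0.30745978629717124
-3.03687250343803
dock origin [0.46290073 0.10873486]
```

Request:
jog_arm --steps '[{"delta_pos":[4,29,-40],"turn":7,"fingers":45},{"delta_pos":[4,29,-80],"turn":14,"fingers":45},{"delta_pos":[4,29,-120],"turn":21,"fingers":45},{"delta_pos":[4,29,-160],"turn":28,"fingers":45},{"delta_pos":[4,29,-190],"turn":34.6,"fingers":45},{"delta_pos":[4,29,-210],"turn":34.6,"fingers":45},{"delta_pos":[4,29,-210],"turn":34.6,"fingers":45}]'

```text
time_s: 5.7
position: [0.4216, 0.1583, 0.0861]
tcp_rot: [[-0.572, -0.008, -0.82], [0.82, -0.001, -0.572], [0.004, -1.0, 0.007]]
force: [-1.6, -0.4, -0.7]
opening: 0.556
```

Run:
```python
from h import *
s=read_state(); print(s['position'],s['opening'])
im=capture('wrist'); save(im,'w3')
print(tips('spark_plug','wrist'))
W,i=campose('wrist')
for d in trace('spark_plug','wrist')[:1]:
    ys,xs=np.nonzero(d['mask']); p=unproj(np.c_[xs,ys],0.0165,W,i)
    c=p.mean(0); u,s_,v=np.linalg.svd(p-c,full_matrices=False); a=v[0]; t=(p-c)@a
    print(d['confidence'],c,np.degrees(np.arctan2(a[1],a[0])),t.min(),t.max())
```

```text
[0.42157528 0.15832743 0.08606083] 0.5557034477895153
[(0.58, [0.4133, 0.1574, 0.0049])]
0.72 [0.45034319 0.06660955 0.0165    ] -78.79687097242073 -0.18464332338187492 0.12566043444703107
```

View pics/w3.png

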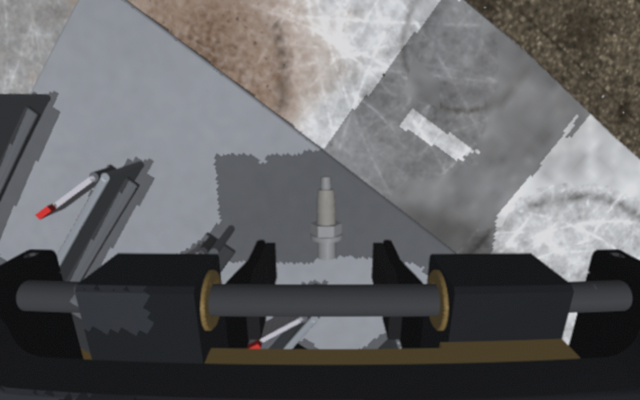

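Request:
jog_arm --steps '[{"delta_pos":[1,1,-30],"turn":0,"fingers":45},{"delta_pos":[1,1,-60],"turn":0,"fingers":45},{"delta_pos":[1,1,-60],"turn":0,"fingers":45},{"delta_pos":[1,1,-60],"turn":0,"fingers":5},{"delta_pos":[1,1,-60],"turn":0,"fingers":5},{"delta_pos":[1,1,-60],"turn":0,"fingers":5},{"delta_pos":[1,1,-60],"turn":0,"fingers":5},{"delta_pos":[1,1,-60],"turn":0,"fingers":5},{"delta_pos":[1,1,-60],"turn":0,"fingers":5}]'

```text
time_s: 6.6
position: [0.426, 0.1605, 0.0312]
tcp_rot: [[-0.573, 0.004, -0.819], [0.819, 0.0, -0.573], [-0.002, -1.0, -0.003]]
force: [-0.1, 0.7, 8.7]
opening: 0.219
```

Request:
jog_arm --steps '[{"delta_pos":[0,0,40],"turn":0,"fingers":5},{"delta_pos":[0,0,80],"turn":0,"fingers":5},{"delta_pos":[0,0,110],"turn":0,"fingers":5},{"delta_pos":[0,0,110],"turn":0,"fingers":5}]'

```text
time_s: 6.93
position: [0.428, 0.1609, 0.1446]
tcp_rot: [[-0.574, 0.011, -0.819], [0.819, 0.001, -0.574], [-0.005, -1.0, -0.01]]
force: [0.9, 0.0, -0.1]
opening: 0.216
```

Run:
```python
from h import *
s=read_state(); print(s['position'],s['opening'])
im=capture('wrist'); save(im,'w4')
im=capture('side');print(tips('tray','side'),tips('pack_a','side'))
cv2.imwrite('pics/w4s.png',cv2.resize(im[90:290,250:450,::-1],None,fx=3,fy=3))
```

```text
[0.42799194 0.16085294 0.14459041] 0.2162417691939907
[(0.82, [0.556, -0.2539, -0.0035])] [(0.67, [0.5564, -0.2538, -0.0028]), (0.56, [0.4199, -0.2803, -0.0019])]
```

View pics/w4.png

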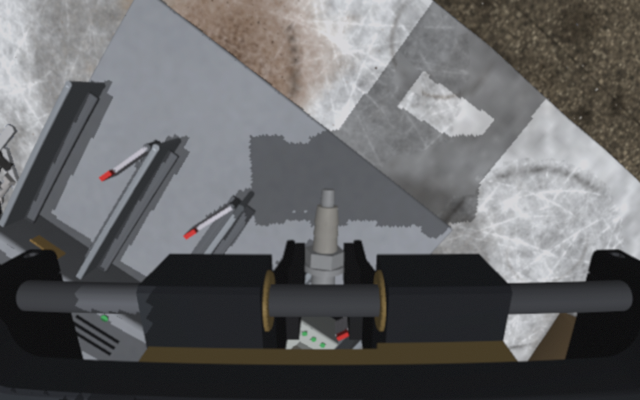

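View pics/w4s.png

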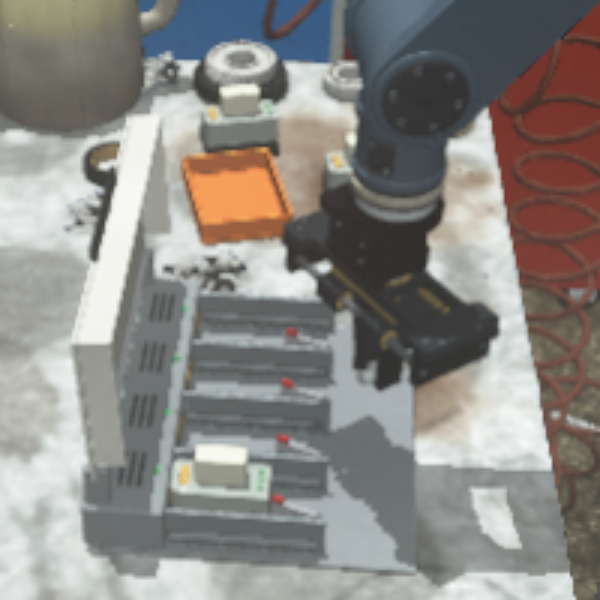

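Request:
jog_arm --steps '[{"delta_pos":[12,-40,0],"turn":-7,"fingers":5},{"delta_pos":[25,-79,0],"turn":-14,"fingers":5},{"delta_pos":[37,-118,0],"turn":-21,"fingers":5},{"delta_pos":[49,-157,0],"turn":-28,"fingers":5},{"delta_pos":[61,-196,0],"turn":-35,"fingers":5},{"delta_pos":[73,-235,0],"turn":-35,"fingers":5},{"delta_pos":[86,-274,0],"turn":-35,"fingers":5},{"delta_pos":[98,-313,0],"turn":-35,"fingers":5},{"delta_pos":[110,-352,0],"turn":-35,"fingers":5},{"delta_pos":[122,-391,0],"turn":-35,"fingers":5},{"delta_pos":[130,-414,-20],"turn":-35,"fingers":5},{"delta_pos":[130,-414,-60],"turn":-35,"fingers":5},{"delta_pos":[130,-414,-90],"turn":-35,"fingers":5},{"delta_pos":[130,-414,-104],"turn":-35,"fingers":5},{"delta_pos":[130,-414,-104],"turn":-35,"fingers":5},{"delta_pos":[130,-414,-104],"turn":-35,"fingers":5}]'

```text
time_s: 8.47
position: [0.5532, -0.2528, 0.0329]
tcp_rot: [[0.001, -0.005, -1.0], [1.0, 0.003, 0.001], [0.003, -1.0, 0.005]]
force: [-0.1, -0.2, -0.4]
opening: 0.219
```

Run:
```python
from h import *
s=read_state(); print(s['position'],s['opening'])
im=capture('wrist'); save(im,'w5')
print(tips('tray','wrist'))
```

```text
[ 0.55318463 -0.25280618  0.03287566] 0.21935706575520766
[(0.8, [0.5577, -0.251, 0.0045]), (0.21, [0.5448, -0.2508, 0.0073])]
```

View pics/w5.png

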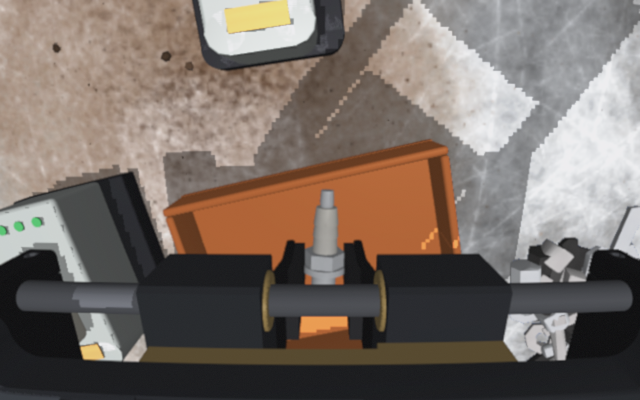

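Plug is over the tray floor at (325,235). Releasing.

Request:
jog_arm --steps '[{"delta_pos":[0,0,0],"turn":0,"fingers":45},{"delta_pos":[0,0,0],"turn":0,"fingers":45},{"delta_pos":[0,0,0],"turn":0,"fingers":45},{"delta_pos":[0,0,0],"turn":0,"fingers":45},{"delta_pos":[0,0,35],"turn":0,"fingers":45},{"delta_pos":[0,0,75],"turn":0,"fingers":45},{"delta_pos":[0,0,115],"turn":0,"fingers":45},{"delta_pos":[-30,0,150],"turn":0,"fingers":60},{"delta_pos":[-70,0,160],"turn":0,"fingers":60},{"delta_pos":[-100,-20,160],"turn":0,"fingers":60},{"delta_pos":[-100,-20,160],"turn":0,"fingers":60}]'

```text
time_s: 9.48
position: [0.4501, -0.2749, 0.1973]
tcp_rot: [[0.003, -0.002, -1.0], [1.0, -0.002, 0.003], [-0.002, -1.0, 0.002]]
force: [0.7, -0.6, 0.1]
opening: 0.588
```

Run:
```python
from h import *
s=read_state(); print(s['position'],s['opening'])
im=capture('wrist'); save(im,'w6')
print(tips('pack_a','wrist'),tips('spark_plug','wrist'),tips('stud_bolt','wrist'))
```

```text
[ 0.45012828 -0.27493233  0.19731676] 0.5883428591508204
[(0.84, [0.4173, -0.2769, -0.0026]), (0.69, [0.5577, -0.3757, 0.0008])] [(0.87, [0.5434, -0.2496, 0.0012])] []
```

View pics/w6.png

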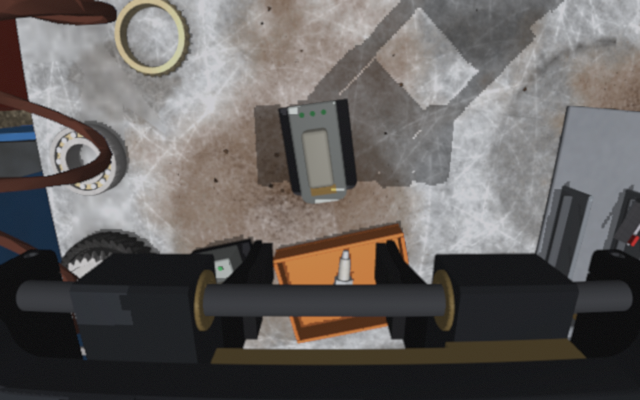

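Plug lies in the tray at (345,268); pack 1 is at (318,148). Zooming on its rib for the yaw.

Run:
```python
from h import *
a=cv2.imread('pics/w6.png')
cv2.imwrite('pics/z5.png',cv2.resize(a[90:210,270:370],None,fx=5,fy=5,interpolation=cv2.INTER_CUBIC))
```

```text
(no output)
```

View pics/z5.png

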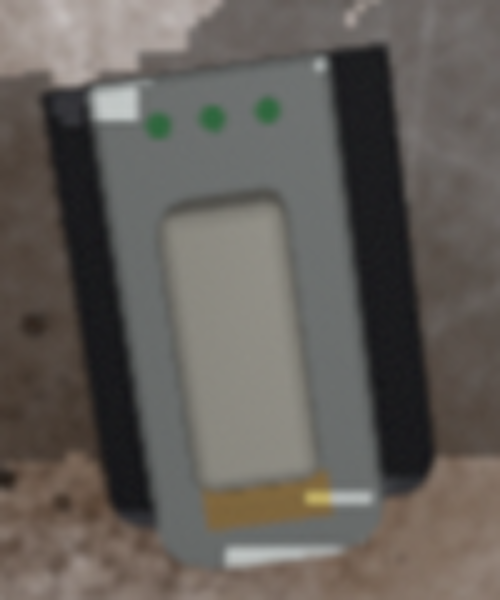

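```bash
cat >> h.py <<'E'
def rib(pts,W,i,z=.075):
    p=unproj(pts,z,W,i)[:,:2]  # TL TR BL BR ; image down = front
    TL,TR,BL,BR=p
    f=(BL+BR)/2-(TL+TR)/2; print('len',np.linalg.norm(f),'wid',np.linalg.norm((TR+BR)/2-(TL+BL)/2))
    yaw=np.degrees(np.arctan2(f[1],f[0])); print('centre',p.mean(0),'yaw',yaw); return p.mean(0),yaw
E
python3 - <<'E'
from h import *
W,i=campose('wrist')
z=np.array([[163,208],[283,192],[203,488],[317,468]])/5+[270,90]
rib(z,W,i)
E
```

```text
len 0.04270585205457128 wid 0.01791576896599045
centre [ 0.4203463  -0.27879279] yaw 7.233439800378284
```

Request:
jog_arm --steps '[{"delta_pos":[-15,-4,-30],"turn":7,"fingers":50},{"delta_pos":[-31,-4,-70],"turn":7.4,"fingers":50},{"delta_pos":[-31,-4,-85],"turn":7.4,"fingers":50},{"delta_pos":[-31,-4,-85],"turn":7.4,"fingers":50},{"delta_pos":[-31,-4,-85],"turn":7.4,"fingers":50}]'

```text
time_s: 10.1
position: [0.4245, -0.2773, 0.1095]
tcp_rot: [[-0.129, -0.001, -0.992], [0.992, 0.001, -0.129], [0.002, -1.0, 0.001]]
force: [0.8, 0.4, -0.0]
opening: 0.503
```

Run:
```python
from h import *
s=read_state(); print(s['position'],s['opening'])
im=capture('wrist'); save(im,'w7')
print(tips('pack_a','wrist'))
```

```text
[ 0.42452197 -0.27730215  0.10953946] 0.5031199743227779
[(0.71, [0.4152, -0.2764, -0.0043])]
```

View pics/w7.png

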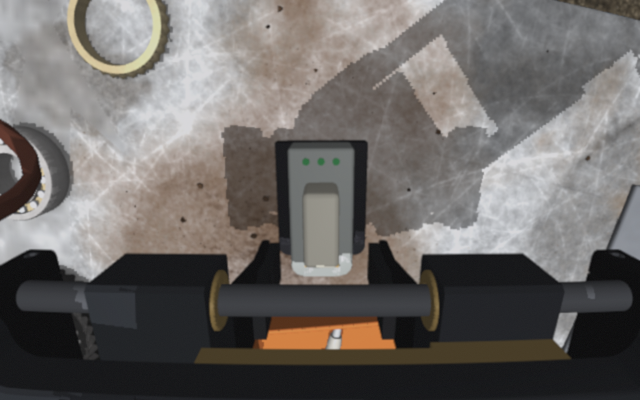

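Request:
jog_arm --steps '[{"delta_pos":[-5,-1,-20],"turn":0,"fingers":50},{"delta_pos":[-5,-1,-41],"turn":0,"fingers":50},{"delta_pos":[-5,-1,-41],"turn":0,"fingers":50},{"delta_pos":[-5,-1,-41],"turn":0,"fingers":5},{"delta_pos":[-5,-1,-41],"turn":0,"fingers":5},{"delta_pos":[-5,-1,-41],"turn":0,"fingers":5},{"delta_pos":[-5,-1,-41],"turn":0,"fingers":5},{"delta_pos":[-5,-1,-41],"turn":0,"fingers":5},{"delta_pos":[-5,-1,-41],"turn":0,"fingers":5}]'

```text
time_s: 10.95
position: [0.4195, -0.2795, 0.0705]
tcp_rot: [[-0.128, 0.002, -0.992], [0.992, -0.002, -0.128], [-0.002, -1.0, -0.002]]
force: [-0.3, -1.1, 5.5]
opening: 0.224
```

Request:
jog_arm --steps '[{"delta_pos":[0,0,30],"turn":0,"fingers":5},{"delta_pos":[0,0,60],"turn":0,"fingers":5},{"delta_pos":[0,0,60],"turn":0,"fingers":5}]'

```text
time_s: 11.2
position: [0.4206, -0.2803, 0.1331]
tcp_rot: [[-0.129, 0.005, -0.992], [0.992, -0.005, -0.129], [-0.006, -1.0, -0.004]]
force: [0.9, -1.3, -3.8]
opening: 0.227
```

```bash
python3 - <<'E'
from h import *
from scipy.optimize import least_squares
# w2 wrist pose (recorded)
i=camera_info('wrist'); T=np.eye(4)
T[:3,:3]=[[-.010,0,-1],[1,-.001,-.010],[-.001,-1,0]]; T[:3,3]=[.4197,.1307,.2997]
u,_,v=np.linalg.svd(T[:3,:3]); T[:3,:3]=u@v
W=T@i['tool_from_camera']
z3=lambda x,y:(180+x/5,120+y/4.6); z4=lambda x,y:(300+x/5,120+y/4.6)
tips_px=np.array([z4(543,565),z4(245,553),z3(546,540),z3(243,525)])
cor=np.array([z3(32,35),z4(675,100)])
def dock(p,pts):
    c,s=np.cos(p[2]),np.sin(p[2]); pts=np.array(pts,float)
    return np.c_[p[0]+c*pts[:,0]-s*pts[:,1],p[1]+s*pts[:,0]+c*pts[:,1],pts[:,2]]
def f(p):
    a=proj(dock(p,[[-.08,-.156,.006],[-.08,.156,.006]]),W,i)-cor
    b=proj(dock(p,[[p[3],y+p[4],p[5]] for y in (.108,.036,-.036,-.108)]),W,i)-tips_px
    return np.r_[a.ravel(),b.ravel()]
r=least_squares(f,[.46,.108,-.04,.045,.01,.03]); print(r.x,np.degrees(r.x[2]),r.fun.round(2))
print(read_state()['position'])
# side/scene overlays
for c in ['side']:
    im=capture(c); save(im,'s7')
E
python3 - <<'E'
import cv2
a=cv2.imread('pics/side0.png')
cv2.imwrite('pics/z6.png',cv2.resize(a[190:290,300:400],None,fx=6,fy=6,interpolation=cv2.INTER_CUBIC))
a=cv2.imread('pics/s7.png')
cv2.imwrite('pics/z7.png',cv2.resize(a[90:290,250:450],None,fx=3,fy=3,interpolation=cv2.INTER_CUBIC))
E
```

```text
[ 0.46283823  0.11034293 -0.04569258  0.03810586  0.01650356  0.05175502] -2.6179920006686923 [-1.74  0.29  1.74  0.02  0.03  0.38  0.08  0.05 -0.29 -0.22  0.19 -0.2 ]
[ 0.42056042 -0.2803472   0.13312481]
```

View pics/z6.png

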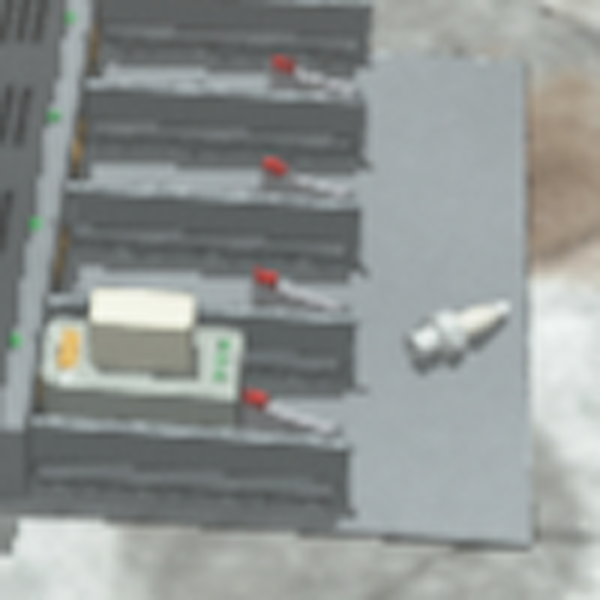

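View pics/z7.png

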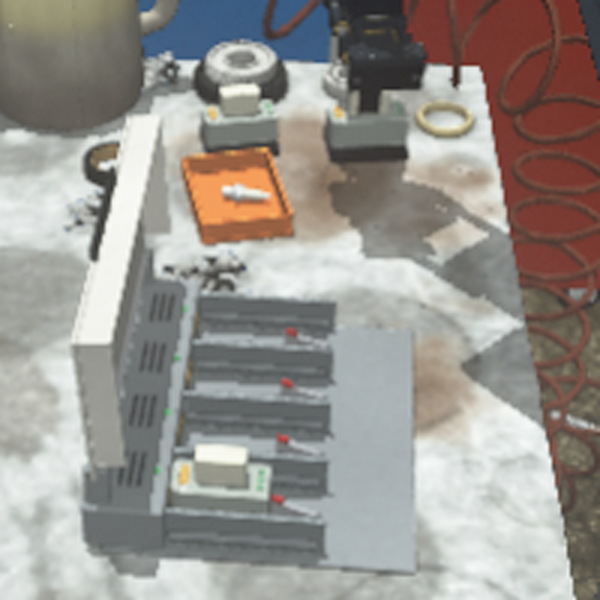

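Run:
```python
from h import *
W,i=campose('side')
p=unproj([[387.8,199.5],[388.3,280.8]],.006,W,i); print(p)
d=p[1]-p[0]; yaw=np.arctan2(-d[0],d[1]); print(np.linalg.norm(d),np.degrees(yaw),p[:,:2].mean(0)+.08*np.array([np.cos(yaw),np.sin(yaw)]))
```

```text
[[ 0.37278136 -0.0367532   0.006     ]
 [ 0.38971187  0.27564603  0.006     ]]
0.31285767011075943 -3.1021155819477193 [0.46112939 0.11511716]
```

Request:
jog_arm --steps '[{"delta_pos":[0,35,10],"turn":-2,"fingers":5},{"delta_pos":[0,70,10],"turn":-4,"fingers":5},{"delta_pos":[-3,105,10],"turn":-6,"fingers":5},{"delta_pos":[-6,140,10],"turn":-8,"fingers":5},{"delta_pos":[-8,175,10],"turn":-10.4,"fingers":5},{"delta_pos":[-11,210,10],"turn":-10.4,"fingers":5},{"delta_pos":[-14,245,10],"turn":-10.4,"fingers":5},{"delta_pos":[-14,285,0],"turn":-10.4,"fingers":5},{"delta_pos":[-14,285,-20],"turn":-10.4,"fingers":5},{"delta_pos":[-14,285,-40],"turn":-10.4,"fingers":5},{"delta_pos":[-14,285,-45],"turn":-10.4,"fingers":5},{"delta_pos":[-14,285,-45],"turn":-10.4,"fingers":5},{"delta_pos":[-14,285,-45],"turn":-10.4,"fingers":5}]'

```text
time_s: 12.33
position: [0.4043, 0.0061, 0.084]
tcp_rot: [[0.054, -0.002, -0.999], [0.999, 0.001, 0.054], [0.0, -1.0, 0.002]]
force: [0.2, 0.4, -4.2]
opening: 0.227
```

Run:
```python
from h import *
s=read_state(); print(s['position'],s['opening'],s['force'])
im=capture('wrist'); save(im,'w8'); 
im=capture('side'); cv2.imwrite('pics/s8.png',cv2.resize(im[150:290,270:430,::-1],None,fx=4.5,fy=4.2,interpolation=cv2.INTER_CUBIC))
```

```text
[0.40429229 0.00606698 0.08401302] 0.22707983795829542 [ 0.16754766  0.38950198 -4.20490073]
```

View pics/w8.png

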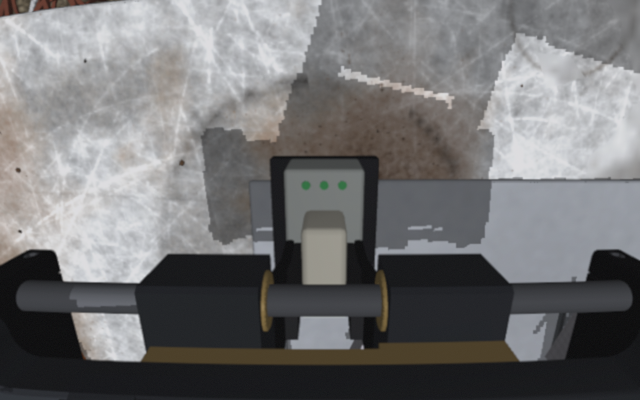

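View pics/s8.png

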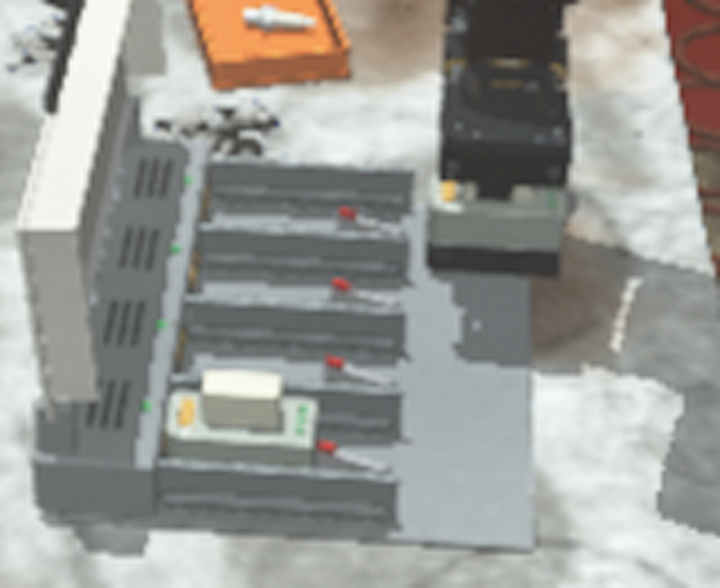

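Run:
```python
from h import *
a=cv2.imread('pics/w8.png')
cv2.imwrite('pics/z8.png',cv2.resize(a[145:265,240:400],None,fx=5,fy=5,interpolation=cv2.INTER_CUBIC))
```

```text
(no output)
```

View pics/z8.png

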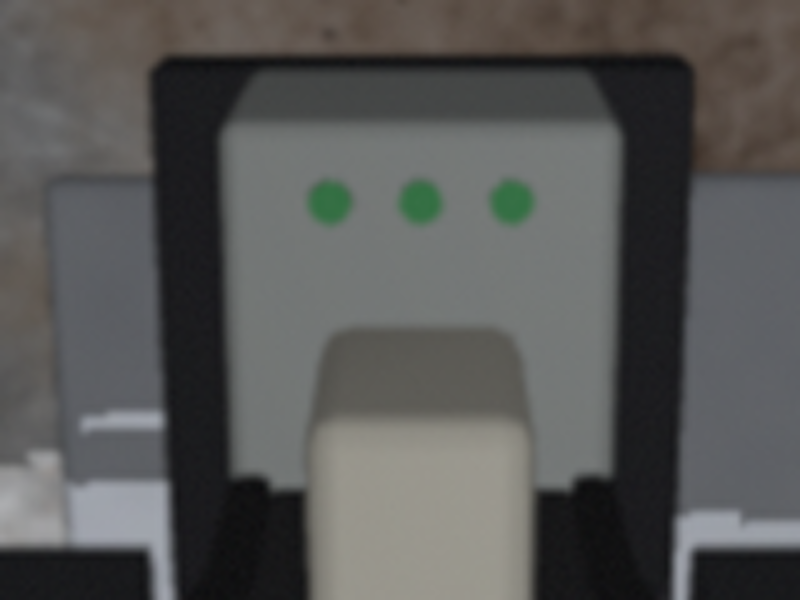

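Run:
```python
from h import *
W,i=campose('wrist')
z=lambda *p:np.array(p)/5+[240,145]
s=unproj(z([47,180],[790,175]),.006,W,i)[:,:2]
f=unproj(z([155,62],[692,62]),.0255,W,i)[:,:2]
g=unproj(z([330,202],[512,202]),.0585,W,i)[:,:2]
d=s[1]-s[0]; yaw=np.arctan2(-d[0],d[1]); print('sill yaw',np.degrees(yaw))
for n,q in (('foot',f),('dots',g)):
    dd=q[1]-q[0]; print(n,q,np.linalg.norm(dd),np.degrees(np.arctan2(-dd[0],dd[1])))
for yw in (yaw,np.radians(-3)):
    ex=np.array([np.cos(yw),np.sin(yw)]);ey=np.array([-ex[1],ex[0]])
    o=s[0]+.08*ex+.156*ey
    print('dock o',o,'foot in dock',[( (q-o)@ex,(q-o)@ey) for q in f],'dots',[(q-o)@ey for q in g],'tcp',(read_state()['position'][:2]-o)@ey)
```

```text
sill yaw -2.740953727352255
foot [[ 0.35779101 -0.02349802]
 [ 0.3612028   0.03894162]] 0.06253278584989261 -3.1276190591302506
dots [[ 0.36775497 -0.00219502]
 [ 0.36874789  0.01592565]] 0.018147854618577132 -3.1363889719348603
dock o [0.46268728 0.10990446] foot in dock [(np.float64(-0.09839690661534059), np.float64(-0.13826604807198734)), (np.float64(-0.09797490211414757), np.float64(-0.07573468619373057))] dots [np.float64(-0.11651093895874985), np.float64(-0.09836351655439811)] tcp -0.106910778859163
dock o [0.46337359 0.1095079 ] foot in dock [(np.float64(-0.09847689724116535), np.float64(-0.13834940532622075)), (np.float64(-0.09833761353189241), np.float64(-0.07581677459476294))] dots [np.float64(-0.11655412690941036), np.float64(-0.09840632370802313)] tcp -0.10678685673171476
```

Request:
jog_arm --steps '[{"delta_pos":[0,-1,-4],"turn":0,"fingers":5},{"delta_pos":[0,-1,-8],"turn":0,"fingers":5},{"delta_pos":[0,-1,-8],"turn":0,"fingers":5},{"delta_pos":[0,-1,-8],"turn":0,"fingers":5}]'

```text
time_s: 12.77
position: [0.405, 0.005, 0.0767]
tcp_rot: [[0.053, 0.0, -0.999], [0.999, -0.0, 0.053], [-0.0, -1.0, -0.0]]
force: [0.2, -0.4, -4.1]
opening: 0.225
```

Request:
jog_arm --steps '[{"delta_pos":[0,0,-1.5],"turn":0,"fingers":5},{"delta_pos":[0,0,-1.5],"turn":0,"fingers":5},{"delta_pos":[8,-0.4,-1.5],"turn":0,"fingers":5},{"delta_pos":[16,-0.8,-1.5],"turn":0,"fingers":5},{"delta_pos":[24,-1.2,-1.5],"turn":0,"fingers":5},{"delta_pos":[30,-1.5,-1.5],"turn":0,"fingers":5},{"delta_pos":[30,-1.5,-1.5],"turn":0,"fingers":5}]'

```text
time_s: 13.35
position: [0.4342, 0.0041, 0.0765]
tcp_rot: [[0.053, -0.001, -0.999], [0.999, 0.0, 0.053], [0.0, -1.0, 0.001]]
force: [-2.3, -0.0, 13.8]
opening: 0.227
```

Run:
```python
from h import *
s=read_state(); print(s['position'],s['opening'],s['force'])
im=capture('wrist'); cv2.imwrite('pics/w9.png',cv2.resize(im[140:300,200:440,::-1],None,fx=3.3,fy=3.3,interpolation=cv2.INTER_CUBIC))
im=capture('side'); cv2.imwrite('pics/s9.png',cv2.resize(im[150:290,270:430,::-1],None,fx=4.5,fy=4.2,interpolation=cv2.INTER_CUBIC))
```

```text
[0.43419694 0.00406088 0.07649537] 0.22675718065986414 [-2.30222425 -0.03838791 13.77475279]
```

View pics/w9.png

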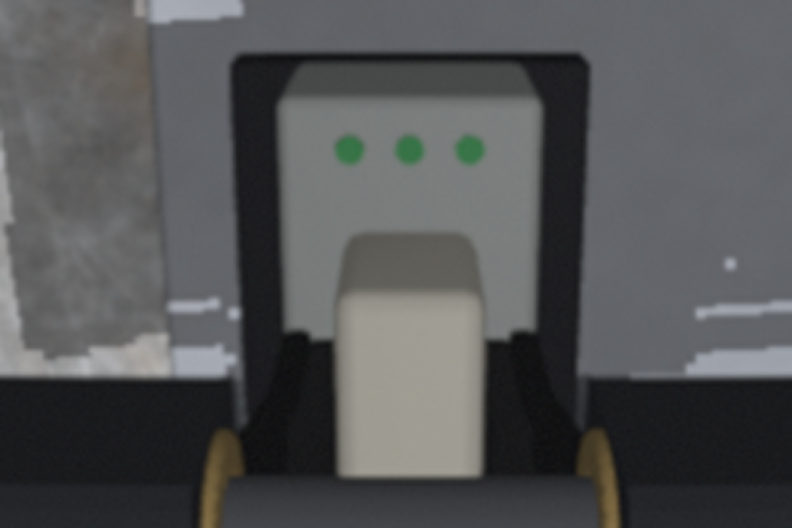

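View pics/s9.png

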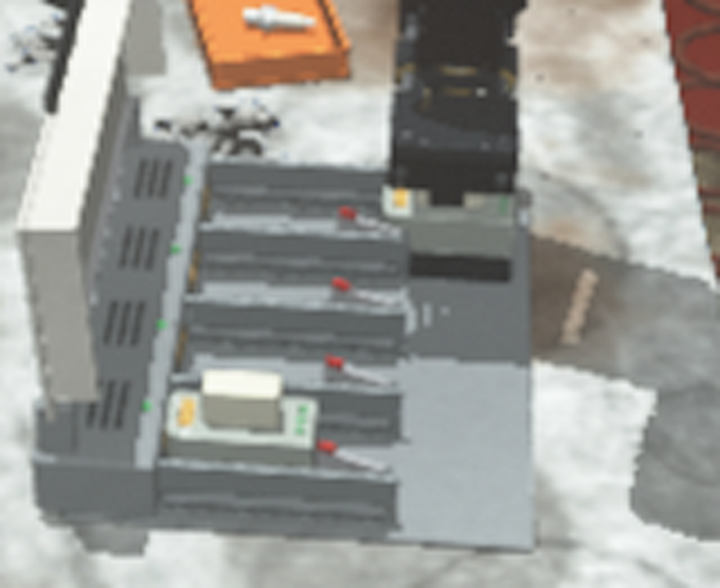

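Request:
jog_arm --steps '[{"delta_pos":[8,-0.4,0.8],"turn":0,"fingers":5},{"delta_pos":[18,-0.9,0.8],"turn":0,"fingers":5},{"delta_pos":[28,-1.4,0.8],"turn":0,"fingers":5},{"delta_pos":[38,-1.9,0.8],"turn":0,"fingers":5},{"delta_pos":[48,-2.4,0.8],"turn":0,"fingers":5},{"delta_pos":[58,-2.9,0.8],"turn":0,"fingers":5},{"delta_pos":[58,-2.9,0.8],"turn":0,"fingers":5}]'

```text
time_s: 14.03
position: [0.4962, -0.0002, 0.0766]
tcp_rot: [[0.052, 0.005, -0.999], [0.999, -0.002, 0.052], [-0.001, -1.0, -0.005]]
force: [0.2, -2.1, 5.3]
opening: 0.227
```

Request:
jog_arm --steps '[{"delta_pos":[8,-0.4,0],"turn":0,"fingers":5},{"delta_pos":[16,-0.8,0],"turn":0,"fingers":5},{"delta_pos":[24,-1.2,0],"turn":0,"fingers":5},{"delta_pos":[32,-1.6,0],"turn":0,"fingers":5},{"delta_pos":[40,-2.0,0],"turn":0,"fingers":5},{"delta_pos":[46,-2.3,0],"turn":0,"fingers":5},{"delta_pos":[52,-2.6,0],"turn":0,"fingers":5},{"delta_pos":[56,-2.8,0],"turn":0,"fingers":5},{"delta_pos":[56,-2.8,0],"turn":0,"fingers":5}]'

```text
time_s: 14.78
position: [0.5486, -0.0021, 0.0766]
tcp_rot: [[0.052, -0.001, -0.999], [0.999, -0.0, 0.052], [-0.0, -1.0, 0.001]]
force: [-2.7, -1.9, 8.3]
opening: 0.225
```

Run:
```python
from h import *
s=read_state(); print(s['position'],s['opening'],s['force'])
im=capture('wrist'); cv2.imwrite('pics/w10.png',cv2.resize(im[100:300,180:420,::-1],None,fx=3.2,fy=2.9,interpolation=cv2.INTER_CUBIC))
im=capture('side'); cv2.imwrite('pics/s10.png',cv2.resize(im[150:290,270:430,::-1],None,fx=4.5,fy=4.2,interpolation=cv2.INTER_CUBIC))
```

```text
[ 0.5486398  -0.00211971  0.07655775] 0.22479926696241626 [-2.70702034 -1.86680452  8.25394345]
```

View pics/w10.png

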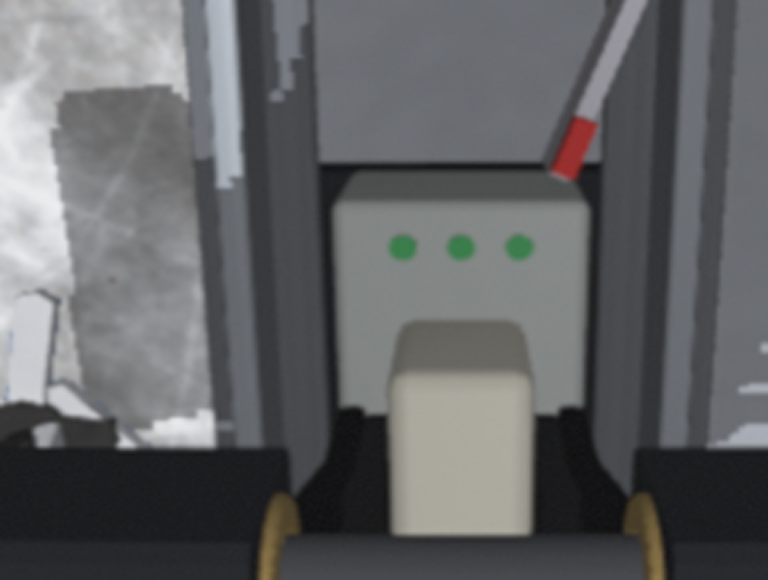

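View pics/s10.png

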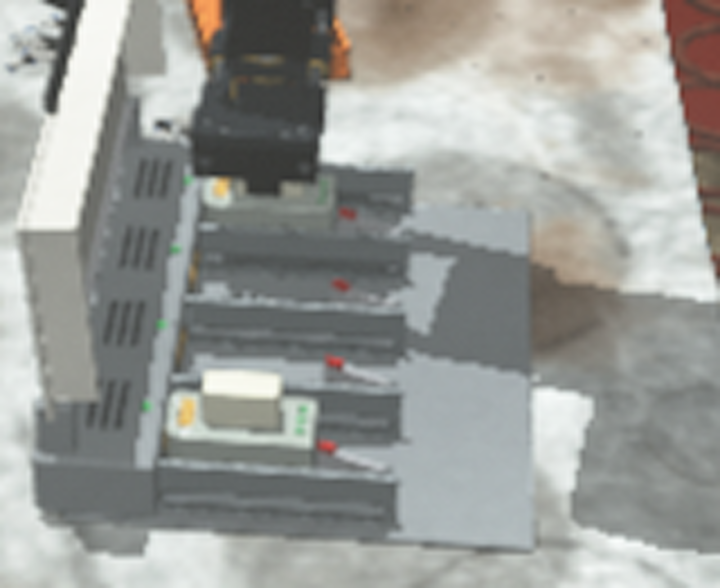

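The red catch tip has sprung out behind the pack's rear edge. Giving it one more nudge to the stop, then releasing.

Request:
jog_arm --steps '[{"delta_pos":[4,-0.2,0],"turn":0,"fingers":5},{"delta_pos":[4,-0.2,0],"turn":0,"fingers":5},{"delta_pos":[2,-0.1,0],"turn":0,"fingers":5},{"delta_pos":[0,0,1],"turn":0,"fingers":50},{"delta_pos":[0,0,1],"turn":0,"fingers":50},{"delta_pos":[0,0,1],"turn":0,"fingers":50},{"delta_pos":[0,0,1],"turn":0,"fingers":50},{"delta_pos":[0,0,30],"turn":0,"fingers":50},{"delta_pos":[0,0,65],"turn":0,"fingers":50},{"delta_pos":[0,0,90],"turn":0,"fingers":50},{"delta_pos":[-15,-35,110],"turn":3,"fingers":50},{"delta_pos":[-30,-75,120],"turn":6,"fingers":50},{"delta_pos":[-30,-115,120],"turn":12,"fingers":50},{"delta_pos":[-30,-155,120],"turn":18,"fingers":50},{"delta_pos":[-30,-195,120],"turn":20,"fingers":50},{"delta_pos":[-30,-235,120],"turn":20,"fingers":50},{"delta_pos":[-30,-275,120],"turn":20,"fingers":50},{"delta_pos":[-30,-315,120],"turn":20,"fingers":50},{"delta_pos":[-30,-345,120],"turn":20,"fingers":50},{"delta_pos":[-30,-345,120],"turn":20,"fingers":50}]'

```text
time_s: 16.55
position: [0.5194, -0.3545, 0.1958]
tcp_rot: [[-0.287, 0.003, -0.958], [0.958, -0.006, -0.287], [-0.006, -1.0, -0.001]]
force: [1.2, 0.4, 1.1]
opening: 0.502
```

Run:
```python
from h import *
s=read_state(); print(s['position'],s['opening'],s['force'])
im=capture('wrist'); save(im,'w11');print(tips('pack_a','wrist'))
im=capture('side'); cv2.imwrite('pics/s11.png',cv2.resize(im[90:290,250:450,::-1],None,fx=3,fy=3,interpolation=cv2.INTER_CUBIC)); print(tips('pack_a','side'))
```

```text
[ 0.51936594 -0.35451758  0.19580361] 0.5018188618048472 [1.18038966 0.35894855 1.07551573]
[(0.87, [0.5564, -0.3745, -0.0021]), (0.6, [0.5575, -0.252, 0.0007])]
[(0.74, [0.5539, -0.3761, -0.0002]), (0.59, [0.5467, -0.0031, 0.0035]), (0.29, [0.4626, 0.1062, -0.0005])]
```

View pics/w11.png

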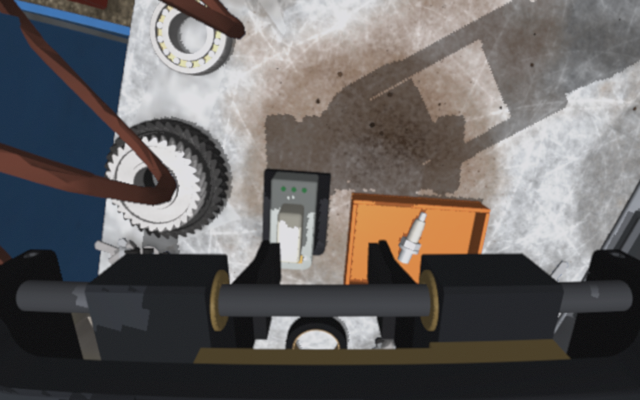

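View pics/s11.png

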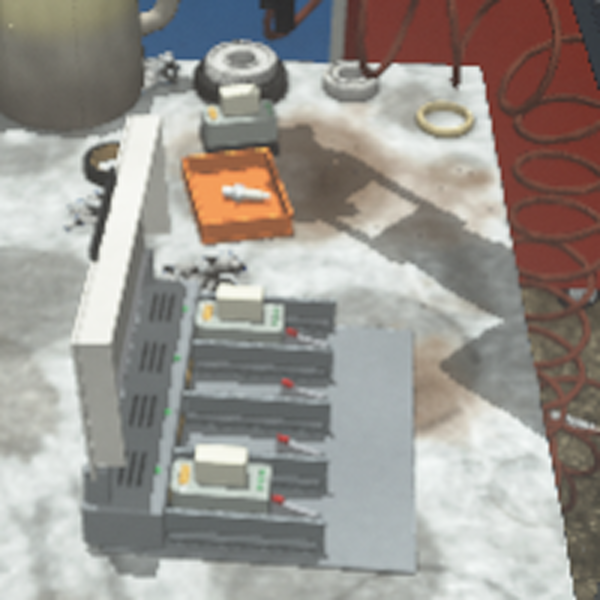

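Run:
```python
from h import *
a=cv2.imread('pics/w11.png')
cv2.imwrite('pics/z11.png',cv2.resize(a[165:275,255:345],None,fx=5,fy=5,interpolation=cv2.INTER_CUBIC))
```

```text
(no output)
```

View pics/z11.png

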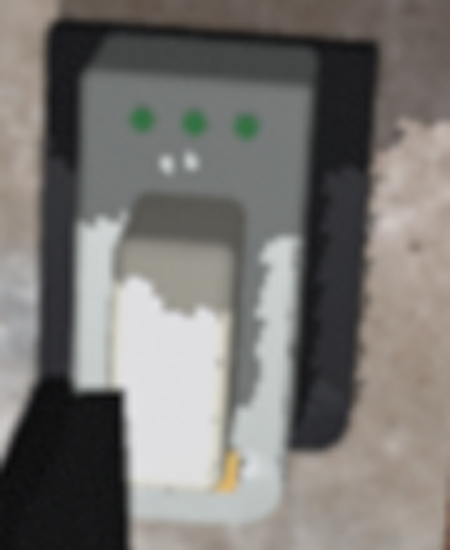

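Run:
```python
from h import *
W,i=campose('wrist')
z=lambda p:np.array(p)/5+[255,165]
rib(z([[118,238],[235,243],[107,484],[220,490]]),W,i)
for p,h in (([[142,119],[247,126]],.045),([[50,22],[377,42]],.012),([[85,72],[316,85]],.045)):
    q=unproj(z(p),h,W,i)[:,:2]; d=q[1]-q[0]; print(np.degrees(np.arctan2(-d[0],d[1])),q.mean(0))
```

```text
len 0.04289686636996613 wid 0.018569146780576088
centre [ 0.55478463 -0.36432579] yaw 12.51316341989403
12.968123517752229 [ 0.52252895 -0.37159886]
13.327504416466404 [ 0.51331395 -0.3731049 ]
13.594224466353868 [ 0.51475227 -0.3727076 ]
```

Run:
```python
from h import *
s=read_state(); print(s['position'],s['qvel'])
im=capture('wrist'); save(im,'w12');print(tips('pack_a','wrist')); print(read_state()['position'])
cv2.imwrite('pics/z12.png',cv2.resize(im[165:275,255:345,::-1],None,fx=5,fy=5,interpolation=cv2.INTER_CUBIC))
```

```text
[ 0.51850776 -0.34572007  0.19527481] [ 1.00252777 -0.56890773  0.6327919  -0.19715683 -0.12518184 -0.07034849]
[(0.74, [0.5588, -0.3756, -0.0014])]
[ 0.51880917 -0.34517203  0.19565024]
```

View pics/z12.png

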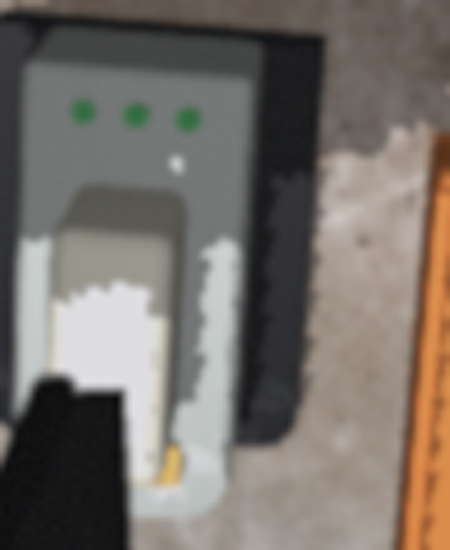

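Run:
```python
from h import *
W,i=campose('wrist')
z=lambda p:np.array(p)/5+[255,165]
for p,h,o in (([[83,111],[189,119]],.045,.034),([[-8,17],[322,38]],.012,.042),([[24,64],[255,78]],.045,.042)):
    q=unproj(z(p),h,W,i)[:,:2]; d=q[1]-q[0]; y=np.arctan2(-d[0],d[1]); print(np.degrees(y),q.mean(0), q.mean(0)+o*np.array([np.cos(y),np.sin(y)]))
q=unproj(z([[50,232],[180,236]]),.075,W,i)[:,:2];print(q.mean(0)+.022*np.array([np.cos(.23),np.sin(.23)]))
```

```text
12.522406251333221 [ 0.52468042 -0.38114049] [ 0.5578716  -0.37376856]
13.241334569947893 [ 0.51607951 -0.38313333] [ 0.5569629 -0.3735131]
13.405012456392532 [ 0.51701571 -0.38260513] [ 0.55787145 -0.37286814]
[ 0.55757799 -0.373046  ]
```

Request:
jog_arm --steps '[{"delta_pos":[20,-14,-15],"turn":-3.6,"fingers":50},{"delta_pos":[39,-28,-45],"turn":-3.6,"fingers":50},{"delta_pos":[39,-28,-80],"turn":-3.6,"fingers":50},{"delta_pos":[39,-28,-80],"turn":-3.6,"fingers":50},{"delta_pos":[39,-28,-80],"turn":-3.6,"fingers":50},{"delta_pos":[39,-28,-80],"turn":-3.6,"fingers":50}]'

```text
time_s: 17.35
position: [0.5582, -0.3741, 0.1169]
tcp_rot: [[-0.232, 0.0, -0.973], [0.973, -0.0, -0.232], [-0.0, -1.0, -0.0]]
force: [0.7, -0.1, -0.3]
opening: 0.499
```

Run:
```python
from h import *
s=read_state(); print(s['position'],s['tcp_rot'][0],s['opening'])
im=capture('wrist'); save(im,'w13'); print(tips('pack_a','wrist'),read_state()['position'])
```

```text
[ 0.55817414 -0.3740731   0.11690941] [-2.32478222e-01  2.96249283e-04 -9.72601557e-01] 0.4988010699375147
[(0.81, [0.5594, -0.374, 0.0001])] [ 0.55876234 -0.3751577   0.11840509]
```

View pics/w13.png

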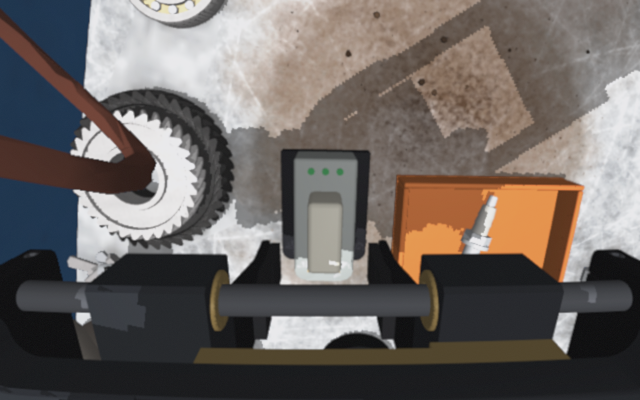

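Well aligned (rib centre at column 324, fingers centred on 325). Going down to grip.

Request:
jog_arm --steps '[{"delta_pos":[0,0,-25],"turn":0,"fingers":50},{"delta_pos":[0,0,-47],"turn":0,"fingers":50},{"delta_pos":[0,0,-47],"turn":0,"fingers":50},{"delta_pos":[0,0,-47],"turn":0,"fingers":5},{"delta_pos":[0,0,-47],"turn":0,"fingers":5},{"delta_pos":[0,0,-47],"turn":0,"fingers":5},{"delta_pos":[0,0,-47],"turn":0,"fingers":5},{"delta_pos":[0,0,-47],"turn":0,"fingers":5},{"delta_pos":[0,0,-47],"turn":0,"fingers":5}]'

```text
time_s: 18.2
position: [0.5582, -0.3749, 0.0704]
tcp_rot: [[-0.231, 0.001, -0.973], [0.973, -0.0, -0.231], [-0.001, -1.0, -0.001]]
force: [-0.4, 1.9, 6.3]
opening: 0.23
```

Request:
jog_arm --steps '[{"delta_pos":[0,0,20],"turn":0,"fingers":5},{"delta_pos":[0,0,50],"turn":0,"fingers":5},{"delta_pos":[0,0,70],"turn":0,"fingers":5},{"delta_pos":[0,0,70],"turn":0,"fingers":5},{"delta_pos":[0,0,70],"turn":0,"fingers":5}]'

```text
time_s: 18.62
position: [0.5581, -0.3753, 0.1394]
tcp_rot: [[-0.231, 0.001, -0.973], [0.973, -0.002, -0.231], [-0.002, -1.0, -0.001]]
force: [0.1, -0.5, -4.1]
opening: 0.227
```

Request:
jog_arm --steps '[{"delta_pos":[-8,25,8],"turn":0,"fingers":5},{"delta_pos":[-20,60,8],"turn":-2,"fingers":5},{"delta_pos":[-32,96,8],"turn":-4,"fingers":5},{"delta_pos":[-44,132,8],"turn":-6,"fingers":5},{"delta_pos":[-56,168,8],"turn":-8,"fingers":5},{"delta_pos":[-67,204,8],"turn":-10,"fingers":5},{"delta_pos":[-79,240,8],"turn":-12,"fingers":5},{"delta_pos":[-91,276,8],"turn":-14,"fingers":5},{"delta_pos":[-103,312,8],"turn":-16.4,"fingers":5},{"delta_pos":[-115,348,8],"turn":-16.4,"fingers":5},{"delta_pos":[-127,384,8],"turn":-16.4,"fingers":5},{"delta_pos":[-139,420,0],"turn":-16.4,"fingers":5},{"delta_pos":[-150,452,-20],"turn":-16.4,"fingers":5},{"delta_pos":[-150,452,-40],"turn":-16.4,"fingers":5},{"delta_pos":[-150,452,-55],"turn":-16.4,"fingers":5},{"delta_pos":[-150,452,-55],"turn":-16.4,"fingers":5},{"delta_pos":[-150,452,-55],"turn":-16.4,"fingers":5},{"delta_pos":[-150,452,-55],"turn":-16.4,"fingers":5}]'

```text
time_s: 20.12
position: [0.4077, 0.0768, 0.0837]
tcp_rot: [[0.053, -0.001, -0.999], [0.999, 0.0, 0.053], [-0.0, -1.0, 0.001]]
force: [0.7, 0.2, -2.8]
opening: 0.225
```

Run:
```python
from h import *
s=read_state(); print(s['position'],s['tcp_rot'][0],s['opening'],s['force'])
im=capture('wrist'); save(im,'w14'); print(read_state()['position'])
cv2.imwrite('pics/z14.png',cv2.resize(im[145:265,220:420,::-1],None,fx=4,fy=4,interpolation=cv2.INTER_CUBIC))
im=capture('side'); cv2.imwrite('pics/s14.png',cv2.resize(im[150:290,270:430,::-1],None,fx=4.5,fy=4.2,interpolation=cv2.INTER_CUBIC))
```

```text
[0.40774752 0.07680919 0.08365125] [ 5.34770648e-02 -8.95059159e-04 -9.98568677e-01] 0.22461413270014277 [ 0.72803552  0.22699658 -2.80690903]
[0.40816772 0.07668165 0.08405373]
```

View pics/w14.png

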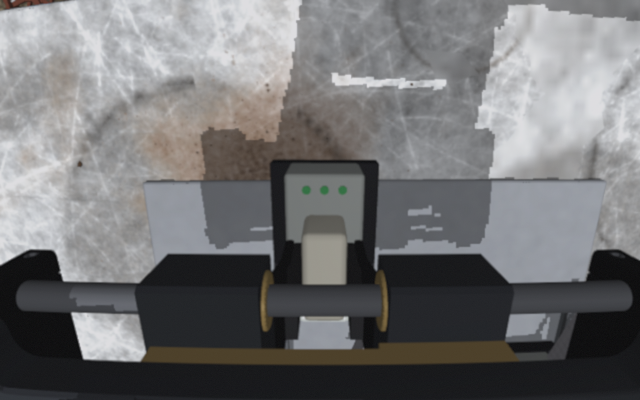

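View pics/z14.png

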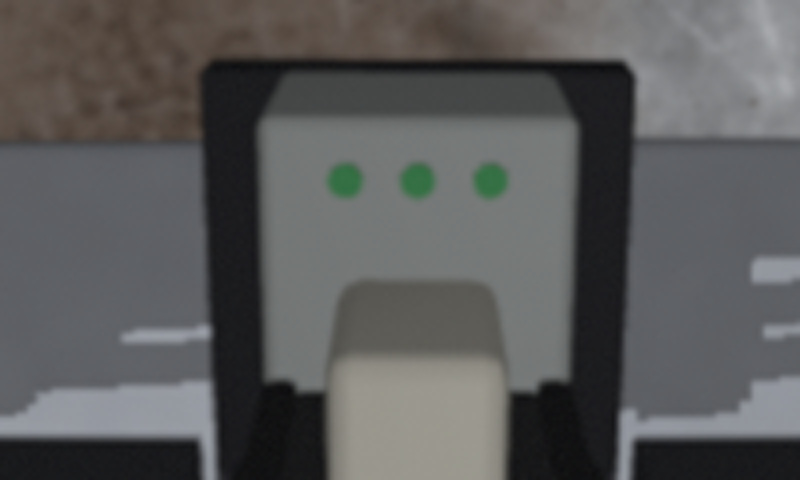

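View pics/s14.png

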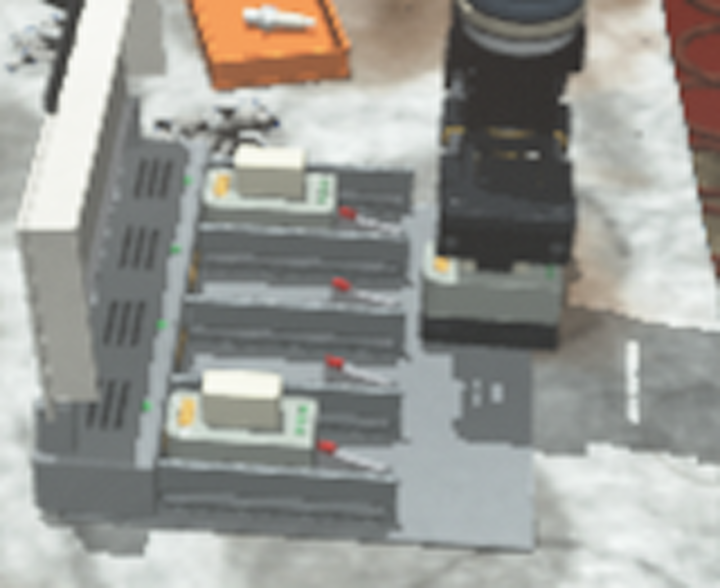

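Run:
```python
from h import *
W,i=campose('wrist')
z=lambda *p:np.array(p)/4+[220,145]
s=unproj([[146,181.5],[603,180.5]],.006,W,i)[:,:2]
f=unproj(z([203,66],[634,66]),.0255,W,i)[:,:2]; g=unproj(z([345,180],[490,180]),.0585,W,i)[:,:2]
d=s[1]-s[0]; yaw=np.arctan2(-d[0],d[1]); ex=np.array([np.cos(yaw),np.sin(yaw)]);ey=np.array([-ex[1],ex[0]]); o=s.mean(0)+.08*ex
print(np.degrees(yaw),np.linalg.norm(d),o)
for q in (f,g): dd=q[1]-q[0]; print(np.degrees(np.arctan2(-dd[0],dd[1])),(q.mean(0)-o)@ex,(q.mean(0)-o)@ey)
print((read_state()['position'][:2]-o)@ey)
```

```text
-2.909211786146599 0.30602931378080017 [0.4624888  0.10918301]
-3.1111868236106495 -0.09578311424625531 -0.03557286852331805
-3.1202147643933387 -0.08710402263385203 -0.03585384760630434
-0.035289089736247475
```

Request:
jog_arm --steps '[{"delta_pos":[0,0,-4],"turn":0,"fingers":5},{"delta_pos":[0,0,-8.5],"turn":0,"fingers":5},{"delta_pos":[0,0,-8.5],"turn":0,"fingers":5},{"delta_pos":[0,0,-8.5],"turn":0,"fingers":5},{"delta_pos":[8,-0.4,-8.5],"turn":0,"fingers":5},{"delta_pos":[16,-0.8,-8.5],"turn":0,"fingers":5},{"delta_pos":[24,-1.2,-8.5],"turn":0,"fingers":5},{"delta_pos":[30,-1.5,-8.5],"turn":0,"fingers":5},{"delta_pos":[30,-1.5,-8.5],"turn":0,"fingers":5}]'

```text
time_s: 20.97
position: [0.4396, 0.0754, 0.0758]
tcp_rot: [[0.053, 0.003, -0.999], [0.999, -0.0, 0.053], [-0.0, -1.0, -0.003]]
force: [1.4, -0.0, 4.4]
opening: 0.227
```

Request:
jog_arm --steps '[{"delta_pos":[8,-0.4,0],"turn":0,"fingers":5},{"delta_pos":[18,-0.9,0],"turn":0,"fingers":5},{"delta_pos":[28,-1.4,0],"turn":0,"fingers":5},{"delta_pos":[38,-1.9,0],"turn":0,"fingers":5},{"delta_pos":[48,-2.4,0],"turn":0,"fingers":5},{"delta_pos":[58,-2.9,0],"turn":0,"fingers":5},{"delta_pos":[58,-2.9,0],"turn":0,"fingers":5}]'

```text
time_s: 21.55
position: [0.4978, 0.0719, 0.0758]
tcp_rot: [[0.052, 0.003, -0.999], [0.999, -0.001, 0.052], [-0.001, -1.0, -0.003]]
force: [1.1, -4.2, 5.6]
opening: 0.224
```

Request:
jog_arm --steps '[{"delta_pos":[8,-0.9,0],"turn":0,"fingers":5},{"delta_pos":[16,-1.3,0],"turn":0,"fingers":5},{"delta_pos":[24,-1.7,0],"turn":0,"fingers":5},{"delta_pos":[32,-2.1,0],"turn":0,"fingers":5},{"delta_pos":[40,-2.5,0],"turn":0,"fingers":5},{"delta_pos":[46,-2.8,0],"turn":0,"fingers":5},{"delta_pos":[52,-3.1,0],"turn":0,"fingers":5},{"delta_pos":[57,-3.4,0],"turn":0,"fingers":5},{"delta_pos":[57,-3.4,0],"turn":0,"fingers":5}]'

```text
time_s: 22.3
position: [0.5499, 0.0692, 0.0758]
tcp_rot: [[0.052, -0.007, -0.999], [0.999, -0.0, 0.052], [-0.0, -1.0, 0.007]]
force: [-5.9, -2.1, 10.8]
opening: 0.23
```

Run:
```python
from h import *
s=read_state(); print(s['position'],s['opening'],s['force'])
im=capture('wrist'); cv2.imwrite('pics/w15.png',cv2.resize(im[100:300,180:420,::-1],None,fx=3.2,fy=2.9,interpolation=cv2.INTER_CUBIC))
im=capture('side'); cv2.imwrite('pics/s15.png',cv2.resize(im[150:290,270:430,::-1],None,fx=4.5,fy=4.2,interpolation=cv2.INTER_CUBIC))
```

```text
[0.54987738 0.06924135 0.07578255] 0.22957253366648725 [-5.88533333 -2.14557    10.83649738]
```

View pics/w15.png

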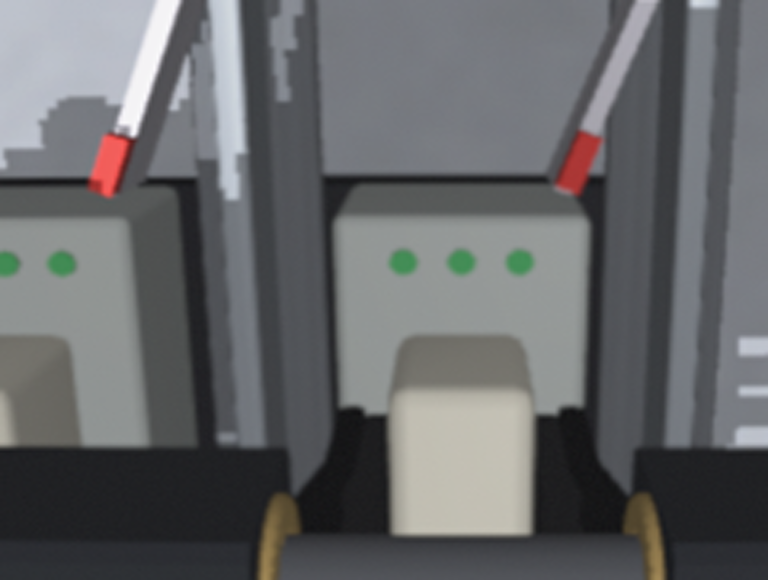

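Catch 3 sprung out too. Releasing, then checking what stands behind the lid.

Request:
jog_arm --steps '[{"delta_pos":[4,-0.2,0],"turn":0,"fingers":5},{"delta_pos":[4,-0.2,0],"turn":0,"fingers":5},{"delta_pos":[1,0,0],"turn":0,"fingers":5},{"delta_pos":[0,0,1],"turn":0,"fingers":45},{"delta_pos":[0,0,1],"turn":0,"fingers":45},{"delta_pos":[0,0,1],"turn":0,"fingers":45},{"delta_pos":[0,0,1],"turn":0,"fingers":45},{"delta_pos":[0,0,30],"turn":0,"fingers":45},{"delta_pos":[-10,0,65],"turn":0,"fingers":45},{"delta_pos":[-30,0,105],"turn":0,"fingers":20},{"delta_pos":[-40,10,145],"turn":0,"fingers":0},{"delta_pos":[-40,20,185],"turn":0,"fingers":0},{"delta_pos":[-40,30,225],"turn":0,"fingers":0},{"delta_pos":[-40,30,250],"turn":0,"fingers":0},{"delta_pos":[-40,30,250],"turn":0,"fingers":0},{"delta_pos":[-40,30,250],"turn":0,"fingers":0}]'

```text
time_s: 23.73
position: [0.5138, 0.0995, 0.3271]
tcp_rot: [[0.052, 0.005, -0.999], [0.999, -0.0, 0.052], [0.0, -1.0, -0.005]]
force: [0.3, -0.4, -0.2]
opening: 0.037
```

Run:
```python
from h import *
s=read_state(); print(s['position'],s['opening'])
im=capture('wrist'); save(im,'w16'); print(tips('pack_a','wrist'),tips('bay1_pack','wrist'))
im=capture('side'); save(im,'s16'); print(tips('lid_edge','side'),tips('pack_a','side'),tips('oil_filter','side'))
im=capture('scene'); save(im,'c16'); print(tips('lid_edge','scene'),tips('pack_a','scene'))
W,i=campose('side'); print(unproj([[215,225],[213,238],[228,205]],0,W,i))
```

```text
[0.51381795 0.09954357 0.32711148] 0.03683785888859054
[(0.73, [0.5456, 0.001, 0.003]), (0.6, [0.5513, 0.0673, 0.0066])] [(0.7, [0.5535, 0.2104, 0.0055])]
[(0.94, [0.6587, 0.1023, 0.2364])] [(0.9, [0.5476, 0.0676, 0.0039]), (0.6, [0.5473, -0.0031, 0.0067]), (0.36, [0.5498, 0.1433, 0.0038])] [(0.9, [0.6073, 0.452, -0.0041])]
[] [(0.65, [0.546, -0.0021, 0.0059]), (0.63, [0.5456, 0.0698, 0.0061])]
[[8.65472155e-01 8.98104222e-02 0.00000000e+00]
 [8.60185347e-01 1.41255932e-01 1.11022302e-16]
 [8.44990331e-01 3.18879223e-03 0.00000000e+00]]
```

View pics/w16.png

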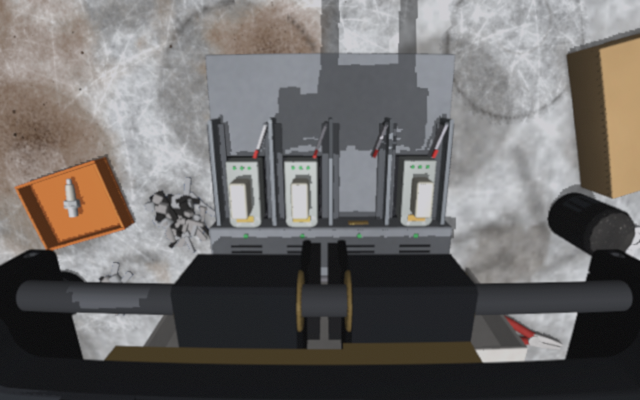

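View pics/s16.png

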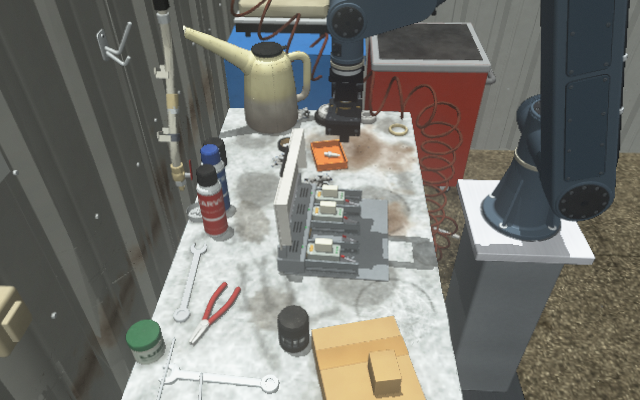

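View pics/c16.png

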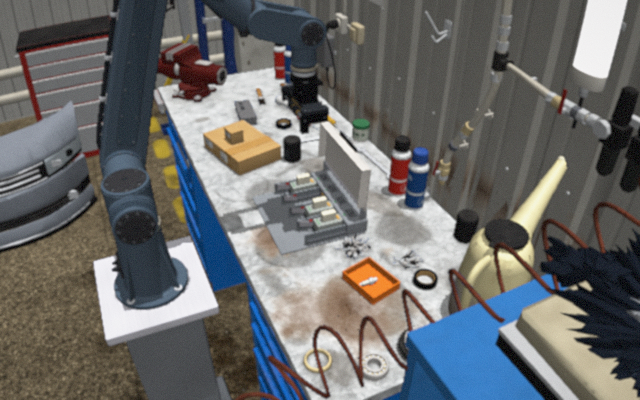

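Every pack is in with its catch out: bays 1, 3 and 4, with bay 2 empty. The plug is in the tray and the lid is upright. No third loose pack is visible. The cans stand at x≈0.86, so there is room behind the lid. Crossing over it.

Request:
jog_arm --steps '[{"delta_pos":[40,0,5],"turn":0,"fingers":0},{"delta_pos":[80,0,5],"turn":0,"fingers":0},{"delta_pos":[120,0,5],"turn":0,"fingers":0},{"delta_pos":[160,0,5],"turn":0,"fingers":0},{"delta_pos":[200,0,0],"turn":0,"fingers":0},{"delta_pos":[206,0,-10],"turn":0,"fingers":0},{"delta_pos":[206,0,-40],"turn":0,"fingers":0},{"delta_pos":[206,0,-75],"turn":0,"fingers":0},{"delta_pos":[206,0,-108],"turn":0,"fingers":0},{"delta_pos":[206,0,-108],"turn":0,"fingers":0},{"delta_pos":[206,0,-108],"turn":0,"fingers":0}]'

```text
time_s: 25.15
position: [0.7169, 0.0993, 0.2148]
tcp_rot: [[0.053, -0.006, -0.999], [0.999, 0.0, 0.053], [-0.0, -1.0, 0.006]]
force: [0.1, 0.7, 1.7]
opening: 0.004
```

Run:
```python
from h import *
s=read_state(); print(s['position'],s['opening'],s['force'])
im=capture('side'); cv2.imwrite('pics/s17.png',cv2.resize(im[60:290,190:420,::-1],None,fx=2.6,fy=2.6,interpolation=cv2.INTER_CUBIC)); print(tips('lid_edge','side'))
```

```text
[0.71691396 0.09927565 0.21476308] 0.004180888207656814 [0.08360951 0.67402268 1.65271846]
[(0.85, [0.6569, 0.1031, 0.236])]
```

View pics/s17.png

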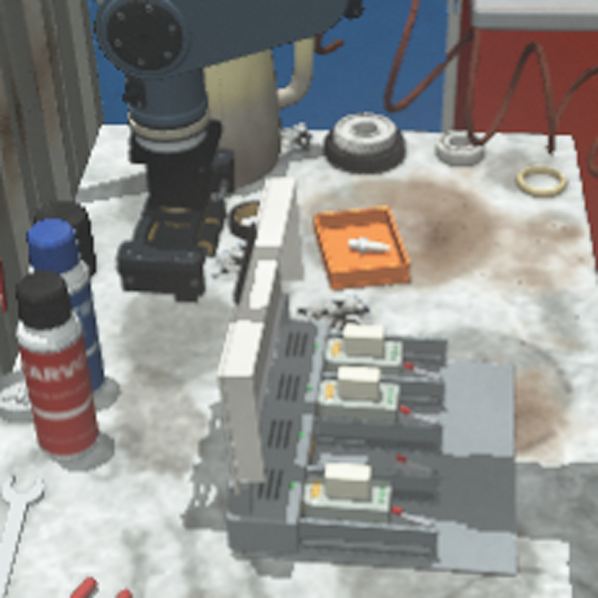

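Run:
```python
import numpy as np
H=np.array([647.7,88]); T0=np.array([717,214.8])
for th in list(range(96,-1,-4))+[-2]:
    t=np.radians(th); r=np.interp(th,[60,96],[128,112])
    P=H+r*np.array([-np.cos(t),np.sin(t)])+5.5*np.array([np.sin(t),np.cos(t)])
    d=P+[10,17]-T0; print(th,round(d[0]),round(-.05*d[0],1),round(d[1]))
```

```text
96 -42 2.1 1
92 -50 2.5 4
88 -58 2.9 6
84 -66 3.3 7
80 -75 3.7 8
76 -83 4.2 9
72 -92 4.6 9
68 -101 5.0 8
64 -110 5.5 6
60 -119 5.9 4
56 -126 6.3 -1
52 -134 6.7 -6
48 -141 7.0 -11
44 -148 7.4 -17
40 -154 7.7 -23
36 -160 8.0 -30
32 -165 8.2 -37
28 -170 8.5 -45
24 -174 8.7 -53
20 -178 8.9 -61
16 -181 9.0 -69
12 -183 9.2 -78
8 -185 9.3 -87
4 -187 9.3 -95
0 -187 9.4 -104
-2 -187 9.4 -109
```

Request:
jog_arm --steps '[{"delta_pos":[-20,1,0],"turn":0,"fingers":0},{"delta_pos":[-36,1.8,0],"turn":0,"fingers":0},{"delta_pos":[-43,2.1,1],"turn":0,"fingers":0},{"delta_pos":[-50,2.5,4],"turn":0,"fingers":0},{"delta_pos":[-58,2.9,6],"turn":0,"fingers":0},{"delta_pos":[-66,3.3,7],"turn":0,"fingers":0},{"delta_pos":[-75,3.7,8],"turn":0,"fingers":0},{"delta_pos":[-83,4.2,9],"turn":0,"fingers":0},{"delta_pos":[-83,4.2,9],"turn":0,"fingers":0}]'

```text
time_s: 26.0
position: [0.634, 0.1036, 0.2268]
tcp_rot: [[0.053, -0.002, -0.999], [0.999, -0.0, 0.053], [-0.0, -1.0, 0.002]]
force: [-0.4, -1.5, 0.2]
opening: 0.007
```

Run:
```python
from h import *
s=read_state(); print(s['position'],s['opening'],s['force'])
im=capture('side'); cv2.imwrite('pics/s18.png',cv2.resize(im[60:290,190:420,::-1],None,fx=2.6,fy=2.6,interpolation=cv2.INTER_CUBIC)); print(tips('lid_edge','side'))
```

```text
[0.63404972 0.10356765 0.22675991] 0.0071902447115330895 [-0.35234372 -1.54837094  0.17976404]
[(0.78, [0.6107, 0.1057, 0.2307])]
```

View pics/s18.png

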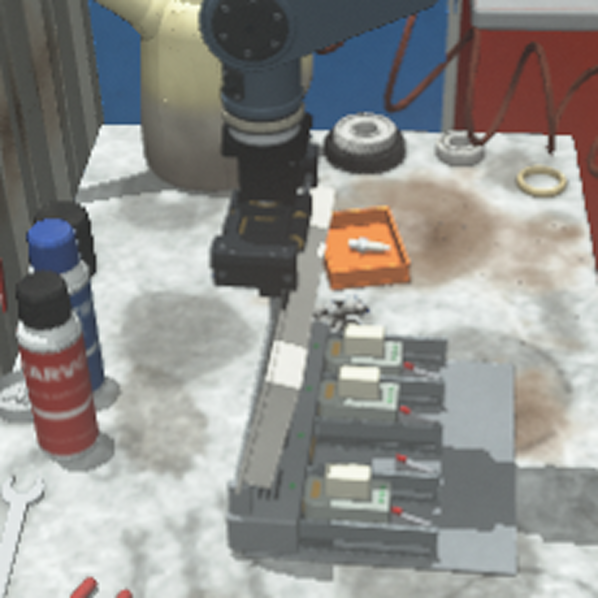

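Request:
jog_arm --steps '[{"delta_pos":[-9,0.4,0],"turn":0,"fingers":0},{"delta_pos":[-18,0.8,-1],"turn":0,"fingers":0},{"delta_pos":[-27,1.3,-3],"turn":0,"fingers":0},{"delta_pos":[-36,1.7,-5],"turn":0,"fingers":0},{"delta_pos":[-43,2.1,-10],"turn":0,"fingers":0},{"delta_pos":[-51,2.5,-15],"turn":0,"fingers":0},{"delta_pos":[-58,2.8,-20],"turn":0,"fingers":0},{"delta_pos":[-65,3.2,-26],"turn":0,"fingers":0},{"delta_pos":[-71,3.5,-32],"turn":0,"fingers":0},{"delta_pos":[-77,3.8,-39],"turn":0,"fingers":0},{"delta_pos":[-82,4,-46],"turn":0,"fingers":0},{"delta_pos":[-87,4.3,-54],"turn":0,"fingers":0},{"delta_pos":[-91,4.5,-62],"turn":0,"fingers":0},{"delta_pos":[-95,4.7,-70],"turn":0,"fingers":0},{"delta_pos":[-98,4.8,-78],"turn":0,"fingers":0},{"delta_pos":[-98,4.8,-78],"turn":0,"fingers":0}]'

```text
time_s: 27.43
position: [0.5357, 0.1083, 0.1462]
tcp_rot: [[0.053, -0.005, -0.999], [0.999, 0.0, 0.053], [-0.0, -1.0, 0.005]]
force: [-0.2, 0.7, -0.8]
opening: 0.004
```

Run:
```python
from h import *
s=read_state(); print(s['position'],s['opening'],s['force'])
im=capture('side'); cv2.imwrite('pics/s19.png',cv2.resize(im[60:290,190:420,::-1],None,fx=2.6,fy=2.6,interpolation=cv2.INTER_CUBIC)); print(tips('lid_edge','side'))
```

```text
[0.53574001 0.10831848 0.14620611] 0.003719966454195089 [-0.17234719  0.69219441 -0.81480414]
[(0.57, [0.4998, 0.1107, 0.1365])]
```

View pics/s19.png

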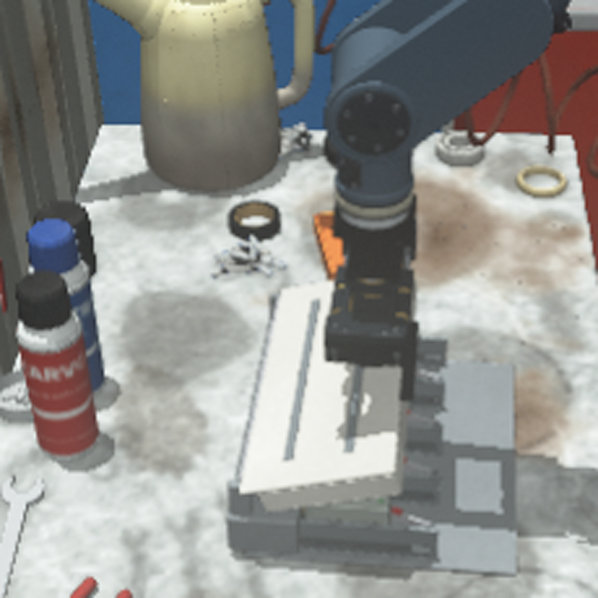

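Request:
jog_arm --steps '[{"delta_pos":[-1,0.1,-5],"turn":0,"fingers":0},{"delta_pos":[-2,0.1,-10],"turn":0,"fingers":0},{"delta_pos":[-3,0.2,-15],"turn":0,"fingers":0},{"delta_pos":[-4,0.2,-20],"turn":0,"fingers":0},{"delta_pos":[-5,0.3,-25],"turn":0,"fingers":0},{"delta_pos":[-6,0.3,-29],"turn":0,"fingers":0},{"delta_pos":[-6,0.4,-33],"turn":0,"fingers":0},{"delta_pos":[-6,0.4,-33],"turn":0,"fingers":0}]'

```text
time_s: 28.2
position: [0.531, 0.1087, 0.1143]
tcp_rot: [[0.053, -0.002, -0.999], [0.999, -0.0, 0.053], [-0.0, -1.0, 0.002]]
force: [0.0, -0.2, -0.3]
opening: 0.003
```

Request:
jog_arm --steps '[{"delta_pos":[0,0,-2],"turn":0,"fingers":0},{"delta_pos":[0,0,-4],"turn":0,"fingers":0},{"delta_pos":[0,0,-5],"turn":0,"fingers":0},{"delta_pos":[0,0,-5],"turn":0,"fingers":0}]'

```text
time_s: 28.53
position: [0.5318, 0.1087, 0.1105]
tcp_rot: [[0.053, 0.0, -0.999], [0.999, 0.0, 0.053], [0.0, -1.0, -0.0]]
force: [-0.1, 0.5, 0.2]
opening: 0.009
```

Request:
jog_arm --steps '[{"delta_pos":[0,0,-1],"turn":0,"fingers":0},{"delta_pos":[0,0,-2],"turn":0,"fingers":0},{"delta_pos":[0,0,-2],"turn":0,"fingers":0}]'

```text
time_s: 28.78
position: [0.5318, 0.1087, 0.1103]
tcp_rot: [[0.053, 0.001, -0.999], [0.999, -0.0, 0.053], [-0.0, -1.0, -0.001]]
force: [-3.2, -0.3, 14.5]
opening: 0.004
```

Firm stop at 14.5 N with the tip at 93 mm, which is the shut height. Retreating and checking.

Request:
jog_arm --steps '[{"delta_pos":[0,0,20],"turn":0,"fingers":0},{"delta_pos":[0,0,60],"turn":0,"fingers":0},{"delta_pos":[0,0,100],"turn":0,"fingers":0},{"delta_pos":[-10,-30,140],"turn":0,"fingers":0},{"delta_pos":[-30,-70,150],"turn":0,"fingers":0},{"delta_pos":[-50,-110,150],"turn":0,"fingers":0},{"delta_pos":[-70,-140,150],"turn":0,"fingers":0},{"delta_pos":[-70,-140,150],"turn":0,"fingers":0},{"delta_pos":[-70,-140,150],"turn":0,"fingers":0}]'

```text
time_s: 29.53
position: [0.4606, -0.0331, 0.2586]
tcp_rot: [[0.057, -0.0, -0.998], [0.998, -0.0, 0.057], [-0.0, -1.0, -0.0]]
force: [0.2, 0.3, 0.5]
opening: -0.001
```

Run:
```python
from h import *
s=read_state(); print(s['time_s'],s['position'],s['opening'],s['force'])
im=capture('side'); cv2.imwrite('pics/s20.png',cv2.resize(im[60:290,190:420,::-1],None,fx=2.6,fy=2.6,interpolation=cv2.INTER_CUBIC))
for t in ['lid_edge','spark_plug','tape_roll','oil_filter','tray','pack_a','stud_bolt']: print(t,tips(t,'side'))
im=capture('scene'); save(im,'c20'); print(tips('lid_edge','scene'),tips('pack_a','scene'))
im=capture('wrist'); save(im,'w20'); print(tips('lid_edge','wrist'))
```

```text
29.5333 [ 0.46062132 -0.03310983  0.25859298] -0.0012713376532815152 [0.2063439  0.29620279 0.45369575]
lid_edge [(0.71, [0.4954, 0.11, 0.0933])]
spark_plug [(0.59, [0.5422, -0.2516, 0.0055])]
tape_roll [(0.79, [0.6972, -0.3085, 0.0028])]
oil_filter [(0.87, [0.61, 0.4496, -0.0033]), (0.35, [0.5449, -0.2502, 0.0045])]
tray [(0.83, [0.5565, -0.2546, -0.0029])]
pack_a []
stud_bolt []
[(0.56, [0.4984, 0.1056, 0.0927])] [(0.56, [0.5479, 0.0002, 0.0023])]
[(0.63, [0.498, 0.108, 0.0962])]
```

View pics/s20.png

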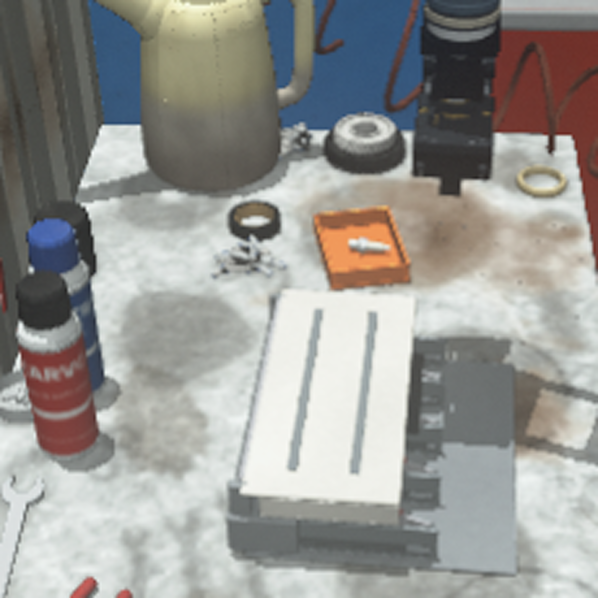

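View pics/c20.png

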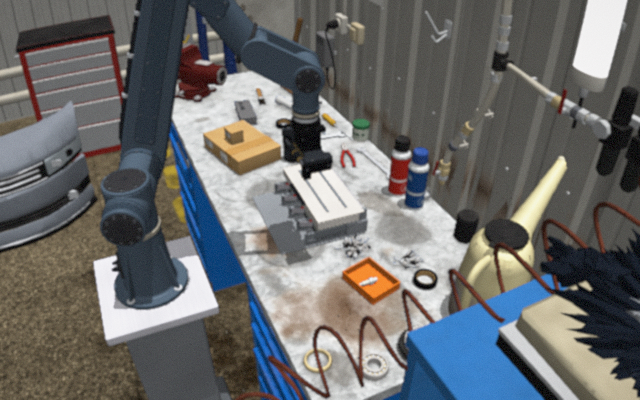

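View pics/w20.png

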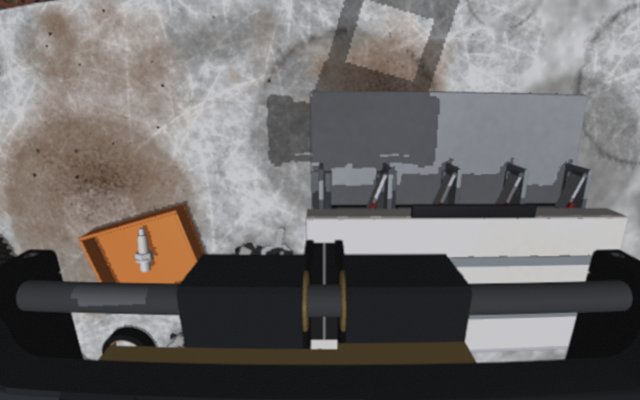

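```bash
python3 -c "
from rig import *
print(hand_in())"
```

```text
the job is handed in; nothing more can be done
None
```

The job is done and handed in at about 30 s of the 210 s allowed; no verdict was reported.

- **Small parts:** I moved the spark plug from the sill into the orange tray. No stud bolt was found on the sill.
- **Packs:** There were two loose packs. I slid one into bay 4 and the other into bay 3 until each catch sprang out behind it. Bay 1's pack was left alone, and bay 2 stays empty. I saw no third loose pack in any camera.
- **Lid:** I guided it down at under about 1 rad/s. It came to a firm stop at 14.5 N.

**Last checks:**
- **Lid height:** the three cameras put the lid edge at z = 92.7, 93.3 and 96.2 mm, where shut is 93 mm. The 96.2 mm reading is within the networks' 4 mm error.
- **Tray and bystanders:** the plug lies in the tray. The oil filter and tape roll read within about 6 mm of their first readings.
- **Packs and catches:** I last saw all three packs home with their catches out just before closing the lid. The shut lid then hid the packs, so the side camera's network found none. The scene camera's network still reported one, in bay 4.

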